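# Close up the bench incubator: hold-down plate on, stay broken, lid down

## Robot

A 6-joint arm with a two-finger parallel gripper is mounted at the origin on the work surface. World frame = base frame: x ahead of the robot, y to its left, z up, the work surface at z = 0. Lengths are in m, angles in rad, forces in N, time in s.
With the tool pointing down it reaches from about 0.35 to 0.975 m from the base axis. Payload 4.9 kg.
Tool frame: the origin (TCP) lies at the centre of the arm's flange, where the gripper is bolted on; the fingertips stand 173 mm ahead of it and the grasp point (between the pads) lies 155 mm ahead of it (ctrl.finger_overhang is the distance from the TCP to the fingertips, in m); z points along the fingers, y is the direction in which the jaws open and shut (so a half turn about z gives the same grasp; the last joint's range is limited). The gripper opens to 85 mm and grips with 20 to 120 N. Pads are 22 mm wide; open, the fingers measure 114 mm over their backs; the gripper's body (76 mm by 85 mm) begins 54 mm behind the grasp point. The pads swing forward as they close: fully open they stand 13 mm farther back than shut.
Start: joints at [-1.268, 0.053, 1.613, -0, 1.476, -0.119], TCP at [0.256, -0.57, 0.405] pointing down, gripper open.
Joint ranges: [-3.01, 3.01], [-1.01, 2.22], [0.06, 2.58], [-1.02, 4.17], [0.09, 2.62], [-3.14, 3.14]. Speed limits (rad/s): [2.57, 2.57, 3.14, 3.14, 3.14, 3.14].

## Interface

Orientations are given as a rotation vector (axis times angle).
In Python, from station import ctrl, eyes, spotter gives the robot as it stands.
- The arm moves only by the shell command python3 -m crank 'ROWS' [FORCE]. ROWS is JSON, a list of rows, each a list of 7 numbers: the turn, a rotation vector about the tool's x, y, z in rad, then the shift along the tool's x, y, z in mm, then the closure, from -1 (fully open) to 1 (shut). A call has 1 to 8 rows; each row shifts and turns the pose as measured when the row begins, along the tool's axes as they then stand; what a row does not reach is not made up. A row lasts 1/12 s, in which the tool goes at most 41.7 mm and 7.16 degrees, less where a joint would pass 70% of its speed; a pose out of reach is approached as far as the arm can. A call is refused whole if a number of a shift passes 41.7 or a number of a turn 0.125, either way. A call with a gripper value outside its range is refused whole. The fingers move at their own pace and stop on an object; FORCE is the grip in N (left out, the last holds). Time passes only in rows, so rows that do not move let the fingers close. It gives the time, the measured TCP pose, the force and the opening at its end, in the units of the state.
- ctrl.get_obs(): the state, without advancing time (a new reading comes with each control period).
- eyes.get_image(name): name is "scene" or "top" or "wrist"; returns a dict with "image" (400x640x3 uint8, red, green, blue), "vertical_fov" (degrees; the focal length in pixels is half the picture's height over the tangent of half this angle, whatever the lens; pixels are square), "cx", "cy" (the principal point, pixels), "rvec" (rotation vector, rad) and "tvec" (3), from world to camera coordinates, as OpenCV has them; the wrist camera has in their place "mount" (4x4, takes a point from camera to tool coordinates, whose origin is the TCP and whose axes are the flange's). Camera axes: x right, y down, z forward; pixel columns grow to the right and rows downward; lengths in m; the calibration is good to about 2 mm. A picture is of the moment at which its call begins: read the wrist's pose just before it. There is no depth.
- ctrl.finish_job(): hands the job in, once; it reports no verdict.
Trained networks look in a picture, given as the dict that the camera call returned (one of the last four; its "shot" number tells which), for a name from the list of things; names that differ only in an ending like _2 or _b are one class to them, and where a whole thing is asked for, a point or a joint stands for the part that bears it (a point fixed in the world has none). Each returns a list of dicts, best first, with "confidence" (0 to 1); they miss things now and then, are a little off and sometimes report something else, mostly with a low value. They report only what shows in the picture. A call takes as long as a camera call. They do not tell look-alikes from the thing itself.
- spotter.look_for(query, picture): "centre" ([x, y, z] in m, in world coordinates, good to about 4 mm: the middle of the surface that is visible of it).
- spotter.outline_of(query, picture): "region" (400x640 bool, what is visible of it).
- spotter.mark_of(query, picture): "centre" ([x, y, z] in m, in world coordinates, good to about 4 mm: a listed point, or the origin of a listed thing).
The state is a dict: "t": time; "q": joint angles; "dq": joint speeds; "effort": joint torques, N m; "tool_pos": TCP position; "tool_rot": TCP orientation; "contact_force": force on the tool from outside, world axes, zero at the start; "wrist_torque": the same for the moment, N m; "opening": finger opening in m.
Only numpy, scipy, OpenCV 4.12 (cv2) and the standard library are available. Lean on these libraries where they do the work, as an engineer would, in place of code of your own. Each camera call takes 0.05 s, during which the arm holds its last target.

## Task

Slide the orange hold-down plate down over the guide rod in the open incubator, without dropping it, until it lies flat on the tube caps with its sides square to the box, and let go of it. Then break the lid's folding stay by pushing its red knee pad past straight, and lower the lid gently, without slamming it, until it is fully shut. Leave everything else on the bench standing where it is, and finish clear of it all.

Things in the scene. Friction and masses are not known exactly. Their poses are not given: they have to be found in the camera images.
- plate_grip (a point): loose orange hold-down plate, flat on the bench: slab 110 (x) x 80 (y) x 8 mm, 0.14 to 0.28 kg, with a round aluminium boss on its middle, 28 mm across, rising 36 mm above the slab; a 13 mm hole runs down through both. This point is in the boss, on the hole axis, 30 mm above the slab's underside (boss top is 14 mm higher): fingers can take the boss here. z up
- box_middle (a point): centre of the fixed incubator's underside, on the bench and on the rod's axis. A cream box 240 (x) x 190 (y) mm outside, rim 120 mm above the bench, walls 20 mm thick. Axes: z up, +y towards the lid hinge, +x towards the side wall that carries the stay
- rod_tip (a point): tip of the upright steel guide rod at the middle of the incubator, 122 mm above the bench; 10 mm thick, the last 8 mm tapered. Axes as box_middle. With the plate fully down, plate_grip is on the rod axis 32 mm below this point
- caps_top (a point): where the rod passes the tops of the purple tube caps, 60 mm above the bench: the level caps of a rack 150 (x) x 110 (y) mm round the rod. The plate's underside belongs here, its long side along the incubator's x, either way round. Axes as box_middle
- lid_hinge (a point): middle of the lid's hinge line on the incubator's +y rim, 95 mm from the rod axis, 120 mm above the bench; the line runs along x. Axes as box_middle
- lid_edge (a point): point on the lid's outer face, 165 mm from the hinge line, half-way along it. The lid is a pale hood, 244 mm along the hinge, reaching 194 mm from it; outer face 40 mm outside its rim plane; it stands nearly upright (1.48 rad from shut). Axes: z out of the outer face, -y to the free edge, x along the hinge; when shut, as box_middle
- lid (a joint): lid angle, rad: 0 open as held by the stay, growing as it shuts, 1.48 fully shut; it turns about lid_hinge's +x axis (free edge goes towards -y, then down). The hinge is stiff and the lid stays where it is left; once the stay is broken, up to about 5 N at lid_edge moves it
- knee_pad (a point): centre of the red round push pad on the stay's knee, 22 mm across, 40 mm long along x, outside the incubator's +x wall (135 to 175 mm from the rod axis), above the rim. The stay is two flat steel links, each 115 mm between pivots, leaning up from stay_foot to the lid's side edge
- stay_foot (a point): point abreast of knee_pad on the axis (along x) of the lower link's pivot, on the incubator 70 mm from the rod axis towards -y, 90 mm above the bench. Axes as box_middle. The pad moves on a circle about this axis: down and towards +y as the knee breaks, ending beside the wall below the rim when the lid is shut
- knee (a joint): fold of the stay's knee, rad: 0 locked (just past straight, on its stop, so that the lid cannot be pushed shut), straight at 0.14, growing as it folds, about 2.8 with the lid shut. A few newtons on the pad break it, and it stays where it is left. Lid and stay move as one linkage: a fold of 0.5 turns the lid only some 0.05 rad
- specimen_jar: bystander: small clear specimen jar with a yellow cap, 40 mm across, 55 mm tall, standing near the incubator's right side; origin at the centre of its underside
- tube_rack: bystander: loose white rack with 5 x 3 blue-capped tubes, 113 x 71 mm, 65 mm tall; origin at the centre of its underside
- bottle_amber: bystander: amber reagent bottle with a black cap, 60 mm across, 150 mm tall; origin at the centre of its underside
- bottle_white: bystander: white reagent bottle with a blue cap, 60 mm across, 140 mm tall; origin at the centre of its underside. The two bottles may stand in either one's place
- tip_box: bystander: closed pipette-tip box, grey with a green cover, 122 x 87 mm, 62 mm tall; origin at the centre of its underside
- beaker: bystander: glass beaker, 70 mm across, 85 mm tall; origin at the centre of its underside
Mind the look-alikes: they are no part of the job. Several things look just like the part that bears plate_grip: the one meant starts farthest from the robot's base.

How it is judged:
By the outcome, as a careful person would: the job done as asked, in the order asked, and still so for the second after the job is handed in, with the robot touching nothing.
It also fails if it takes over 72 s, if anything falls off the work surface, if the arm or the gripper's body presses on something with over 40 N, if the wrist force passes 120 N, or if a joint passes its speed limit or range.

## Working session

There is one attempt and no reset: what is moved stays moved. The work goes in short steps, Python scripts to look and compute and a shell command to move; the robot and the scene stay as the last step left them, time stands still between calls to the robot, and variables do not carry over. Pictures are saved under pics/ and viewed, and the job is handed in when it is done.

```bash
ls; mkdir -p pics
cat > h.py <<'E'
import numpy as np, cv2
from station import ctrl, eyes, spotter
from scipy.spatial.transform import Rotation as R
def cam(p, obs=None):
    f=200/np.tan(np.radians(p["vertical_fov"])/2)
    if "mount" in p:
        T=np.eye(4); T[:3,:3]=R.from_rotvec(obs["tool_rot"]).as_matrix(); T[:3,3]=obs["tool_pos"]
        W=T@np.array(p["mount"]); W=np.linalg.inv(W); return f,p["cx"],p["cy"],W[:3,:3],W[:3,3]
    return f,p["cx"],p["cy"],R.from_rotvec(p["rvec"]).as_matrix(),np.array(p["tvec"])
def proj(c,P):
    f,cx,cy,Rm,t=c; q=Rm@np.array(P,float)+t; return np.array([f*q[0]/q[2]+cx,f*q[1]/q[2]+cy])
def ray(c,u,v):
    f,cx,cy,Rm,t=c; d=Rm.T@np.array([(u-cx)/f,(v-cy)/f,1]); return -Rm.T@t,d
def onz(c,u,v,z):
    o,d=ray(c,u,v); return o+d*(z-o[2])/d[2]
def save(p,n): cv2.imwrite("pics/"+n,cv2.cvtColor(p["image"],cv2.COLOR_RGB2BGR))
def st():
    o=ctrl.get_obs(); print("t",round(o["t"],2),"pos",np.round(o["tool_pos"],4),"F",np.round(o["contact_force"],1),"open",round(o["opening"],4)); print(np.round(R.from_rotvec(o["tool_rot"]).as_matrix(),3)); return o
E
python3 - <<'E'
from h import *
o=st()
for n in ["scene","top","wrist"]:
    p=eyes.get_image(n); save(p,n+"0.png"); c=cam(p,o)
    print(n,c[0],c[1:3],'campos',(-c[3].T@c[4]).round(3))
    for q in ["plate_grip","box_middle","rod_tip","lid_edge","knee_pad","lid_hinge","specimen_jar","tube_rack","bottle_amber","bottle_white","tip_box","beaker"]:
        r=spotter.mark_of(q,p)
        print(q,[(np.round(x["centre"],3).tolist(),round(x["confidence"],2)) for x in r[:4]])
E
```

```text
pics
t 0.0 pos [ 0.2558 -0.57    0.4034] F [ 0.1  0.8 -0.2] open 0.0853
[[ 0.912  0.409 -0.001]
 [ 0.409 -0.912  0.002]
 [ 0.    -0.002 -1.   ]]
scene 474.91568774162977 (326.49622336610116, 198.21592243757846) campos [ 1.09  -1.058  1.164]
plate_grip [([0.352, -0.163, 0.032], 0.75), ([0.432, -0.34, 0.028], 0.58), ([0.259, -0.351, 0.028], 0.58)]
box_middle [([0.542, 0.062, 0.001], 0.78), ([0.542, 0.06, 0.12], 0.21)]
rod_tip [([0.542, 0.061, 0.121], 0.72)]
lid_edge [([0.554, 0.178, 0.287], 0.87)]
knee_pad [([0.694, 0.049, 0.174], 0.75)]
lid_hinge [([0.554, 0.154, 0.12], 0.88), ([0.555, 0.18, 0.288], 0.41)]
specimen_jar [([0.496, -0.157, -0.002], 0.79)]
tube_rack [([0.75, -0.178, 0.002], 0.98)]
bottle_amber [([0.695, 0.052, 0.176], 0.64), ([0.639, 0.422, -0.001], 0.57), ([0.434, -0.341, 0.029], 0.38)]
bottle_white [([0.72, -0.374, 0.0], 0.75), ([0.542, 0.06, 0.125], 0.2)]
tip_box []
beaker [([0.787, 0.104, -0.003], 0.83)]
top 392.3186481537674 (317.36060612109765, 204.57622790715888) campos [0.389 0.036 1.367]
plate_grip [([0.432, -0.338, 0.022], 0.8), ([0.257, -0.353, 0.03], 0.64), ([
[... 199 characters left out ...]
8, 0.102, 0.001], 0.72), ([0.746, -0.18, -0.001], 0.16)]
lid_hinge [([0.552, 0.154, 0.124], 0.82)]
specimen_jar [([0.497, -0.153, 0.001], 0.57)]
tube_rack [([0.749, -0.182, -0.002], 0.9), ([0.691, -0.025, 0.092], 0.26)]
bottle_amber [([0.634, 0.423, -0.002], 0.59), ([0.548, 0.155, 0.122], 0.24)]
bottle_white [([0.72, -0.371, 0.001], 0.69)]
tip_box [([0.38, 0.39, -0.002], 0.66)]
beaker [([0.786, 0.1, 0.003], 0.56)]
wrist 357.2220485293072 (321.68701043394327, 204.82987198135586) campos [ 0.319 -0.543  0.373]
plate_grip [([0.256, -0.353, 0.031], 0.71)]
box_middle []
rod_tip []
lid_edge []
knee_pad []
lid_hinge []
specimen_jar []
tube_rack []
bottle_amber []
bottle_white []
tip_box []
beaker []
```

View images.

View pics/scene0.png

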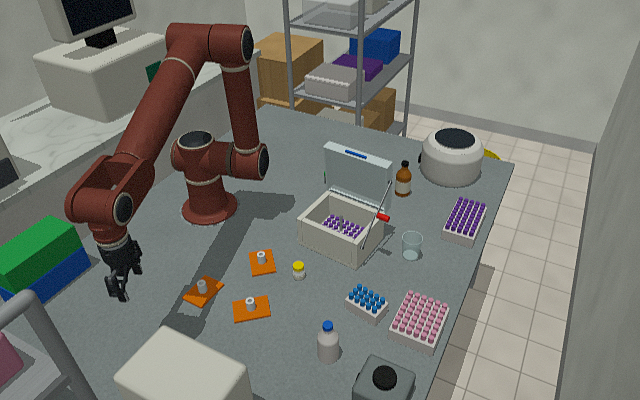

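View pics/top0.png

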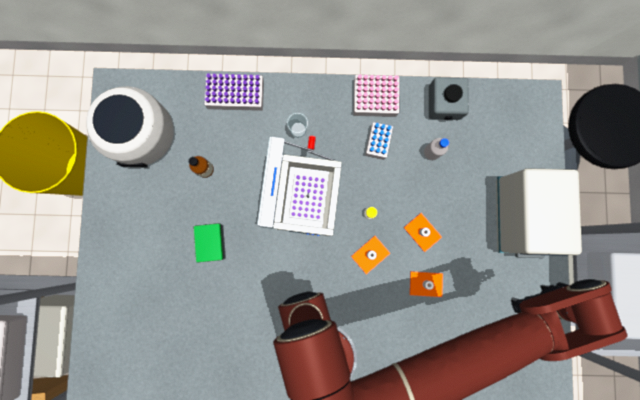

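```bash
python3 -m crank '[[0,0,0,20,-15,0,-1],[0,0,0,30,-22,5,-1],[0,0,0,30,-22,10,-1],[0,0,0,30,-22,10,-1],[0,0,0,30,-22,10,-1],[0,0,0,25,-20,10,-1],[0,0,0,15,-12,5,-1],[0,0,0,0,0,0,-1]]'
python3 - <<'E'
from h import *
o=st(); p=eyes.get_image("wrist"); save(p,"w1.png"); c=cam(p,o)
r=spotter.mark_of("plate_grip",p); print([(np.round(x["centre"],4),x["confidence"]) for x in r])
for x in spotter.outline_of("plate_grip",p)[:3]:
    m=x["region"].astype(np.uint8); print(x["confidence"],m.sum(),cv2.minAreaRect(cv2.findNonZero(m)))
hsv=cv2.cvtColor(p["image"],cv2.COLOR_RGB2HSV)
m=cv2.inRange(hsv,(5,150,80),(22,255,255))
n,l,s,_=cv2.connectedComponentsWithStats(m)
for i in range(1,n):
    if s[i,4]>1500:
        b=cv2.boxPoints(cv2.minAreaRect(cv2.findNonZero((l==i).astype(np.uint8))))
        W=np.array([onz(c,u,v,0.008) for u,v in b]); print(s[i],b.round(0).tolist(),W.round(4).tolist(),W.mean(0).round(4))
        e=[W[1]-W[0],W[2]-W[1]]; print([ (np.linalg.norm(a).round(4),np.degrees(np.arctan2(a[1],a[0])).round(2)) for a in e])
E
```

```text
t: 2.62
tool_pos: [0.3676, -0.3674, 0.3531]
tool_rot: [3.07, 0.648, 0.001]
contact_force: [-0.1, -0.9, -0.0]
opening: 0.0856
t 2.62 pos [ 0.3676 -0.3674  0.3531] F [-0.1 -0.9 -0. ] open 0.0856
[[ 0.915  0.404  0.002]
 [ 0.404 -0.915 -0.004]
 [-0.     0.005 -1.   ]]
[(array([ 0.4299, -0.3361,  0.0322]), 0.91), (array([ 0.3521, -0.1578,  0.0314]), 0.84), (array([ 0.253 , -0.3542,  0.0295]), 0.81)]
0.93 13378 ((86.11495971679688, 101.81139373779297), (106.35127258300781, 137.07754516601562), 69.73429870605469)
0.9 12858 ((322.1500244140625, 97.45000457763672), (137.55908203125, 99.927978515625), 71.56504821777344)
0.56 8164 ((258.7697448730469, 277.566162109375), (116.36077117919922, 78.81246185302734), 24.567171096801758)
[  256    19   127   156 11384] [[255.0, 49.0], [348.0, 18.0], [390.0, 146.0], [297.0, 177.0]] [[0.4491, -0.2744, 0.008], [0.5005, -0.3339, 0.008], [0.4236, -0.4109, 0.008], [0.3654, -0.3472, 0.008]] [ 0.4346 -0.3416  0.008 ]
[(np.float64(0.0786), np.float64(-49.22)), (np.float64(0.1088), np.float64(-134.96))]
[    5    34   163   133 10852] [[4.0, 77.0], [131.0, 30.0], [167.0, 128.0], [41.0, 175.0]] [[0.3453, -0.0927, 0.008], [0.4223, -0.1785, 0.008], [0.36, -0.2282, 0.008], [0.2751, -0.1376, 0.008]] [ 0.3507 -0.1593  0.008 ]
[(np.float64(0.1153), np.float64(-48.12)), (np.float64(0.0797), np.float64(-141.41))]
[ 205  221  122  112 6656] [[190.0, 290.0], [221.0, 220.0], [327.0, 267.0], [296.0, 337.0]] [[0.2197, -0.295, 0.008], [0.2999, -0.2987, 0.008], [0.2959, -0.4075, 0.008], [0.2121, -0.4102, 0.008]] [ 0.2569 -0.3528  0.008 ]
[(np.float64(0.0803), np.float64(-2.64)), (np.float64(0.1089), np.float64(-92.1))]
```

View pics/w1.png

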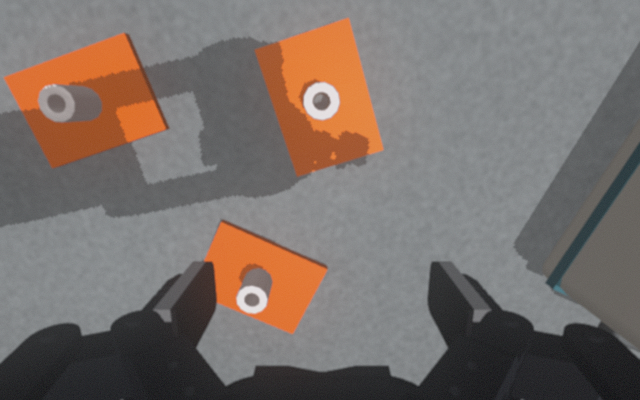

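Run:
```python
from h import *
o=st(); p=eyes.get_image("wrist"); c=cam(p,o)
hsv=cv2.cvtColor(p["image"],cv2.COLOR_RGB2HSV)
m=cv2.inRange(hsv,(5,150,40),(22,255,255)); m[:, :240]=0; m[200:]=0; m[:, 400:]=0
h=cv2.convexHull(cv2.findNonZero(m)); 
a=cv2.approxPolyDP(h,8,True)[:,0]; print(a.tolist())
W=np.array([onz(c,u,v,0.008) for u,v in a]); print(W.round(4).tolist(),W.mean(0))
for i in range(len(W)):
    d=W[i]-W[i-1]; print(np.linalg.norm(d).round(4),np.degrees(np.arctan2(d[1],d[0])).round(2))
g=cv2.cvtColor(p["image"],cv2.COLOR_RGB2GRAY)
m=cv2.inRange(hsv,(0,0,190),(180,60,255)); m[:, :290]=0;m[150:]=0;m[:,360:]=0
q=cv2.findNonZero(m); (e)=cv2.minEnclosingCircle(q); print(e, onz(c,*e[0],0.044))
print(R.from_rotvec(o["tool_rot"]).as_matrix().T@(onz(c,*e[0],0.044)-o["tool_pos"]))
```

```text
t 2.77 pos [ 0.3665 -0.3708  0.355 ] F [-0.  -0.1 -0.2] open 0.0852
[[ 0.916  0.401  0.003]
 [ 0.401 -0.916 -0.008]
 [-0.001  0.008 -1.   ]]
[[377, 145], [293, 171], [250, 48], [342, 16]]
[[0.4189, -0.405, 0.008], [0.368, -0.3461, 0.008], [0.448, -0.2752, 0.008], [0.4998, -0.3342, 0.008]] [ 0.43364631 -0.34011999  0.008     ]
0.1075 -138.84
0.0778 130.85
0.1069 41.56
0.0785 -48.73
((315.5294189453125, 97.0), 18.592897415161133) [ 0.43375854 -0.33998679  0.044     ]
[ 0.07424389 -0.00391536  0.31089721]
```

```bash
python3 -m crank '[[0,0,0,15,-1,15,-1],[0,0,0,20,-1,25,-1],[0,0,0,20,-1,25,-1],[0,0,0,15,-1,20,-1],[0,0,0,4,0,15,-1],[0,0,0,0,0,0,-1],[0,0,0,0,0,0,-1]]'
python3 - <<'E'
from h import *
o=st(); p=eyes.get_image("wrist"); save(p,"w2.png"); c=cam(p,o)
r=spotter.mark_of("plate_grip",p); print([(np.round(x["centre"],4),x["confidence"]) for x in r])
print(proj(c,[.434,-.340,.044]))
o=st()
E
```

```text
t: 3.4
tool_pos: [0.434, -0.3509, 0.2594]
tool_rot: [3.056, 0.613, 0.009]
contact_force: [0.2, -0.1, -0.1]
opening: 0.0855
t 3.4 pos [ 0.434  -0.3509  0.2594] F [ 0.2 -0.1 -0.1] open 0.0855
[[ 0.923  0.386  0.011]
 [ 0.386 -0.922 -0.023]
 [ 0.001  0.025 -1.   ]]
[(array([ 0.4307, -0.3424,  0.0297]), 0.84)]
[291.95579404 227.86882066]
t 3.5 pos [ 0.4338 -0.3509  0.2601] F [-0.4 -0.8  0.6] open 0.0854
[[ 0.923  0.385  0.012]
 [ 0.385 -0.922 -0.024]
 [ 0.002  0.026 -1.   ]]
```

View pics/w2.png

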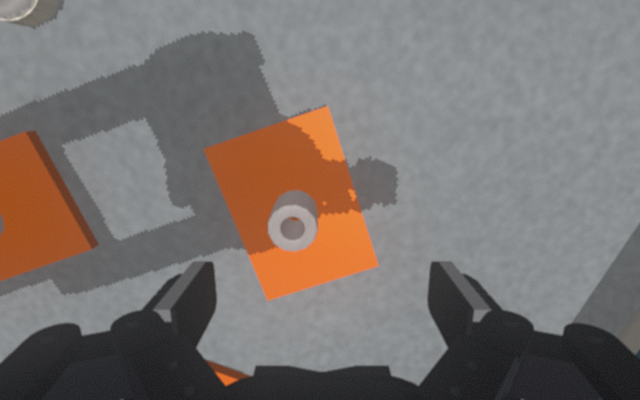

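```bash
cat >> h.py <<'E'
def need(x,y,z,yaw=None,axis=(0,0,-1)):
    "prints total tool-frame turn (rad) and shift (mm) to reach tcp pose; yaw deg of tool x, tool down"
    o=st(); M=R.from_rotvec(o["tool_rot"]).as_matrix()
    cy=np.degrees(np.arctan2(M[1,0],M[0,0]))
    if yaw is None: yaw=cy
    a=np.radians(yaw); T=np.array([[np.cos(a),np.sin(a),0],[np.sin(a),-np.cos(a),0],[0,0,-1]])
    print("yaw now",cy.round(2),"q",np.round(o["q"],2))
    print("turn",R.from_matrix(M.T@T).as_rotvec().round(4),"shift now-axes",(M.T@(np.array([x,y,z])-o["tool_pos"])*1000).round(1),"shift target-axes",(T.T@(np.array([x,y,z])-o["tool_pos"])*1000).round(1))
E
python3 -c "
from h import *
need(.434,-.340,.188)"
```

```text
t 3.5 pos [ 0.4338 -0.3509  0.2601] F [-0.4 -0.8  0.6] open 0.0854
[[ 0.923  0.385  0.012]
 [ 0.385 -0.922 -0.024]
 [ 0.002  0.026 -1.   ]]
yaw now 22.67 q [-0.81  0.02  1.9  -0.01  1.2   0.37]
turn [ 0.0262 -0.0015 -0.    ] shift now-axes [  4.3 -11.9  71.9] shift target-axes [  4.4 -10.   72.1]
```

```bash
python3 -m crank '[[0.026,-0.001,0,4,-10,10,-1],[0,0,0,0,0,15,-1],[0,0,0,0,0,10,-1],[0,0,0,0,0,0,-1]]'
python3 -c "
from h import *
need(.434,-.340,.188)"
```

```text
t: 3.83
tool_pos: [0.4336, -0.342, 0.2285]
tool_rot: [3.078, 0.61, 0.008]
contact_force: [-0.6, 0.1, -0.2]
opening: 0.0852
t 3.83 pos [ 0.4336 -0.342   0.2285] F [-0.6  0.1 -0.2] open 0.0852
[[ 0.924  0.382  0.006]
 [ 0.382 -0.924 -0.003]
 [ 0.004  0.005 -1.   ]]
yaw now 22.43 q [-0.8   0.06  1.92  0.    1.16  0.38]
turn [ 0.0048 -0.0042 -0.    ] shift now-axes [ 1.  -1.9 40.5] shift target-axes [ 1.2 -1.7 40.5]
```

```bash
python3 -m crank '[[0.005,-0.004,0,1,-2,10,-1],[0,0,0,0,0,12,-1],[0,0,0,0,0,12,-1],[0,0,0,0,0,6,-1],[0,0,0,0,0,0,-1]]'
python3 -c "
from h import *
need(.434,-.340,.188)
p=eyes.get_image('wrist'); save(p,'w3.png')"
```

```text
t: 4.25
tool_pos: [0.4337, -0.3395, 0.186]
tool_rot: [3.082, 0.61, 0.001]
contact_force: [-0.6, 0.8, -0.5]
opening: 0.0856
t 4.25 pos [ 0.4337 -0.3395  0.186 ] F [-0.6  0.8 -0.5] open 0.0856
[[ 0.925  0.381  0.001]
 [ 0.381 -0.925  0.   ]
 [ 0.001  0.    -1.   ]]
yaw now 22.4 q [-0.8   0.12  1.94  0.    1.08  0.38]
turn [ 0.0002 -0.0006 -0.    ] shift now-axes [ 0.1  0.5 -2. ] shift target-axes [ 0.1  0.5 -2. ]
```

View pics/w3.png

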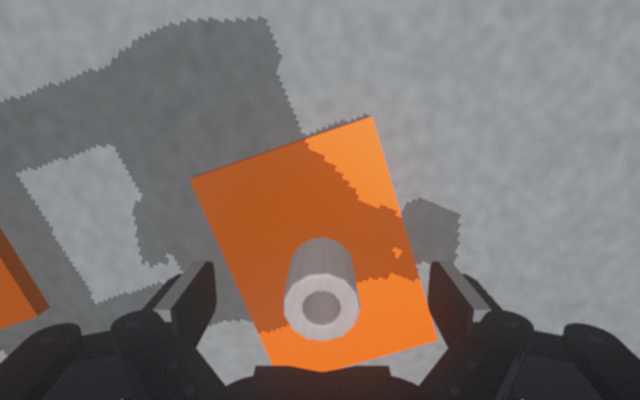

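```bash
python3 -m crank '[[0,0,0,0,0,-2,0],[0,0,0,0,0,0,0.5],[0,0,0,0,0,0,1],[0,0,0,0,0,0,1],[0,0,0,0,0,0,1],[0,0,0,0,0,0,1],[0,0,0,0,0,0,1],[0,0,0,0,0,0,1]]' 60
python3 -c "
from h import *
need(.434,-.340,.188)
p=eyes.get_image('wrist'); save(p,'w4.png')"
```

```text
t: 4.97
tool_pos: [0.4344, -0.3401, 0.1902]
tool_rot: [3.079, 0.61, 0.003]
contact_force: [0.1, -0.1, -1.3]
opening: 0.0264
t 4.97 pos [ 0.4344 -0.3401  0.1902] F [ 0.1 -0.1 -1.3] open 0.0264
[[ 0.925  0.381  0.003]
 [ 0.381 -0.925 -0.002]
 [ 0.002  0.003 -1.   ]]
yaw now 22.41 q [-0.8   0.11  1.93  0.    1.09  0.38]
turn [ 0.0028 -0.0017 -0.    ] shift now-axes [-0.3 -0.3  2.2] shift target-axes [-0.3 -0.3  2.2]
```

View pics/w4.png

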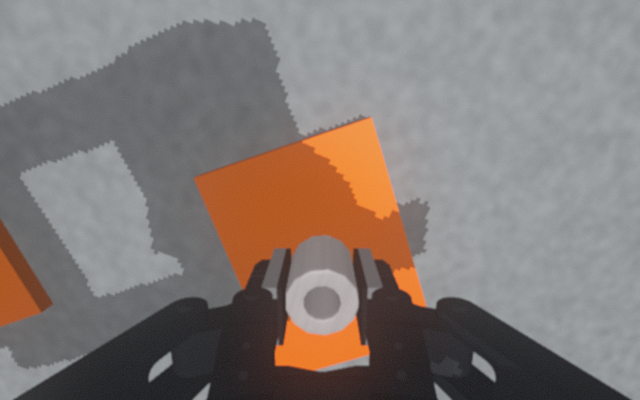

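```bash
python3 -m crank '[[0,0,0,0,0,-8,1],[0,0,0,0,0,-18,1],[0,0,0,0,0,-28,1],[0,0,0,0,0,-30,1],[0,0,0,0,0,-30,1],[0,0,0,0,0,-20,1],[0,0,0,0,0,-8,1],[0,0,0,0,0,0,1]]'
python3 - <<'E'
from h import *
need(.5415,0.061,.335,-26)
o=ctrl.get_obs()
p=eyes.get_image('wrist'); save(p,'w5.png')
q=eyes.get_image('top'); save(q,'t5.png'); print(spotter.mark_of("rod_tip",q)[:2],spotter.mark_of("lid_hinge",q)[:2])
# slab corners in tool frame
f=200/np.tan(np.radians(p["vertical_fov"])/2); Mt=np.array(p["mount"])
hsv=cv2.cvtColor(p["image"],cv2.COLOR_RGB2HSV)
m=cv2.inRange(hsv,(5,150,40),(22,255,255)); n,l,s,_=cv2.connectedComponentsWithStats(m); i=1+s[1:,4].argmax()
h=cv2.convexHull(cv2.findNonZero((l==i).astype(np.uint8))); a=cv2.approxPolyDP(h,5,True)[:,0]; print(a.tolist())
def tz(u,v,z):
    d=Mt[:3,:3]@np.array([(u-p["cx"])/f,(v-p["cy"])/f,1]); return Mt[:3,3]+d*(z-Mt[2,3])/d[2]
W=np.array([tz(u,v,.182) for u,v in a]); print(W.round(4).tolist())
for i in range(len(W)):
    d=W[i]-W[i-1]; print(np.linalg.norm(d).round(4),np.degrees(np.arctan2(d[1],d[0])).round(2))
E
```

```text
t: 5.68
tool_pos: [0.4324, -0.3382, 0.3364]
tool_rot: [-3.076, -0.609, 0.005]
contact_force: [-0.3, -0.1, -1.7]
opening: 0.027
t 5.68 pos [ 0.4324 -0.3382  0.3364] F [-0.3 -0.1 -1.7] open 0.027
[[ 0.925  0.381 -0.005]
 [ 0.381 -0.925  0.005]
 [-0.002 -0.007 -1.   ]]
yaw now 22.4 q [-0.8  -0.07  1.86  0.    1.37  0.38]
turn [-0.0054  0.0048  0.8448] shift now-axes [ 253.  -327.5    3.1] shift target-axes [ -77.  -406.7    1.4]
[{'centre': [0.5397, 0.0604, 0.1258], 'confidence': 0.93}] [{'centre': [0.5504, 0.1524, 0.1219], 'confidence': 0.98}]
[[425, 306], [243, 288], [195, 178], [370, 118]]
[[-0.0238, 0.0501, 0.182], [-0.0143, -0.0363, 0.182], [0.0383, -0.0538, 0.182], [0.0634, 0.0206, 0.182]]
0.0921 161.35
0.0868 -83.71
0.0555 -18.45
0.0785 71.34
```

View pics/w5.png

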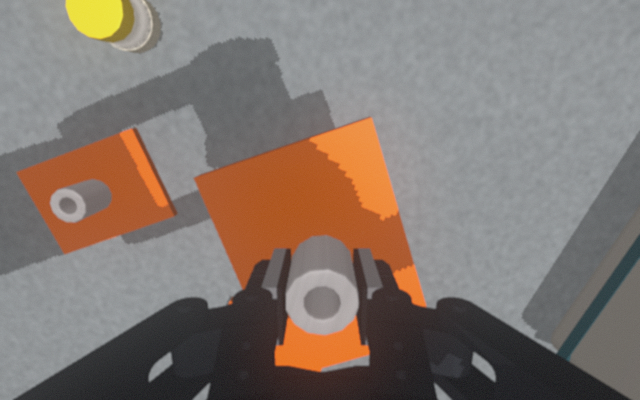

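View pics/t5.png

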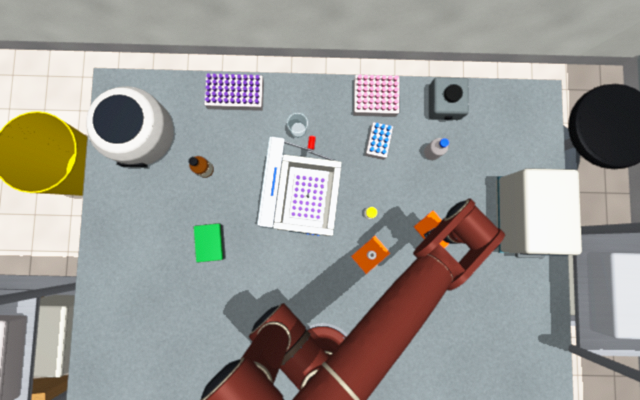

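```bash
python3 -m crank '[[0,0,0.03,6,-18,0,1],[0,0,0.05,9,-30,0,1],[0,0,0.06,7,-36,0,1],[0,0,0.06,5,-36,0,1],[0,0,0.06,3,-36,0,1],[0,0,0.06,1,-36,0,1],[0,0,0.05,0,-26,0,1],[0,0,0,0,-10,0,1]]'
python3 - <<'E'
from h import *
need(.5415,0.061,.335,-26)
o=ctrl.get_obs()
p=eyes.get_image('wrist'); save(p,'w6.png'); c=cam(p,o)
print(spotter.mark_of("rod_tip",p)[:2],proj(c,[.5415,.061,.122]))
E
```

```text
t: 6.55
tool_pos: [0.4066, -0.099, 0.3175]
tool_rot: [-3.113, 0.01, 0.055]
contact_force: [0.7, -0.2, -2.0]
opening: 0.0265
t 6.55 pos [ 0.4066 -0.099   0.3175] F [ 0.7 -0.2 -2. ] open 0.0265
[[ 0.999 -0.007 -0.035]
 [-0.006 -1.     0.028]
 [-0.035 -0.028 -0.999]]
yaw now -0.36 q [-0.42 -0.4   2.16  0.01  1.43  1.16]
turn [-0.0193  0.0407  0.447 ] shift now-axes [ 133.2 -161.4  -17.7] shift target-axes [  51.1 -202.9  -17.5]
[] [-79.62067253 -87.04995334]
```

View pics/w6.png

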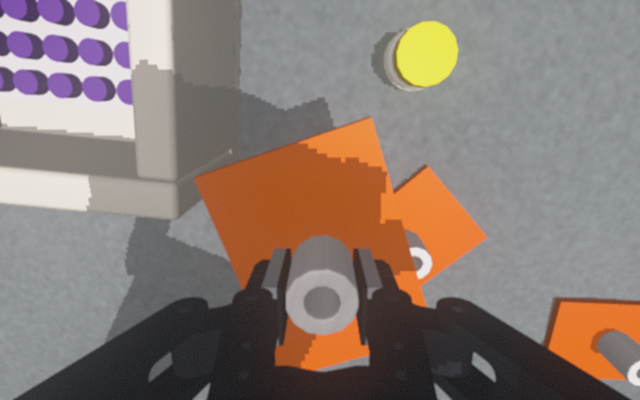

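```bash
python3 -m crank '[[-0.01,0.01,0.03,-1,-18,-10,1],[-0.01,0.01,0.03,-2,-30,-12,1],[0,0.01,0.03,-5,-30,-8,1],[0,0.01,0.03,-5,-30,0,1],[0,0,0.02,-4,-20,0,1],[0,0,0,0,-5,0,1],[0,0,0,0,0,0,1]]'
python3 - <<'E'
from h import *
need(.5415,0.061,.335,-26)
o=ctrl.get_obs()
p=eyes.get_image('wrist'); save(p,'w7.png'); c=cam(p,o)
print(spotter.mark_of("rod_tip",p)[:2],proj(c,[.5415,.061,.122]))
E
```

```text
t: 7.23
tool_pos: [0.3999, 0.0345, 0.3423]
tool_rot: [-3.129, 0.245, 0.012]
contact_force: [-0.3, -0.1, -2.0]
opening: 0.0264
t 7.23 pos [0.3999 0.0345 0.3423] F [-0.3 -0.1 -2. ] open 0.0264
[[ 0.988 -0.156 -0.007]
 [-0.156 -0.988  0.004]
 [-0.008 -0.002 -1.   ]]
yaw now -8.96 q [-0.1  -0.49  2.17  0.    1.46  1.63]
turn [-0.0013  0.0081  0.2974] shift now-axes [135.8 -48.2   6.4] shift target-axes [115.7 -85.9   7.3]
[] [216.36811463 -51.00004549]
```

View pics/w7.png

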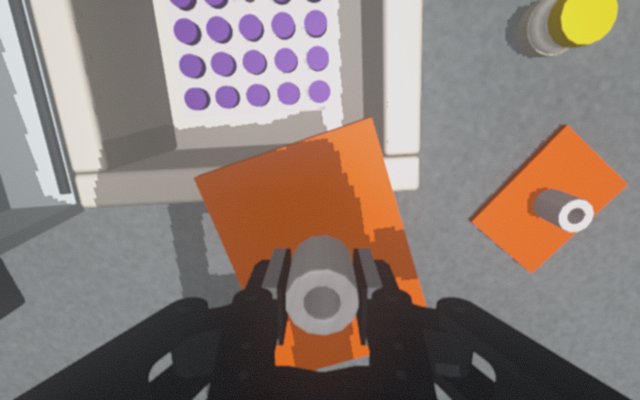

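```bash
python3 -m crank '[[0,0,0,-10,0,-15,1],[0,0.002,0,-10,0,-25,1],[0,0.002,0,-10,0,-25,1],[0,0.002,0,-10,0,-20,1],[0,0,0,0,0,-5,1],[0,0,0,0,0,0,1]]'
python3 - <<'E'
from h import *
o=st()
p=eyes.get_image('wrist'); save(p,'w8.png'); c=cam(p,o)
print(spotter.mark_of("rod_tip",p)[:2],spotter.mark_of("box_middle",p)[:2],proj(c,[.5415,.061,.122]),proj(c,[.5415,.061,.06]))
E
```

```text
t: 7.83
tool_pos: [0.3611, 0.0327, 0.4315]
tool_rot: [3.129, -0.266, -0.019]
contact_force: [0.5, -0.6, -2.6]
opening: 0.0267
t 7.83 pos [0.3611 0.0327 0.4315] F [ 0.5 -0.6 -2.6] open 0.0267
[[ 0.986 -0.169 -0.012]
 [-0.169 -0.986 -0.   ]
 [-0.012  0.002 -1.   ]]
[] [] [232.09163144 -63.83830811] [249.89927826 -30.9762707 ]
```

View pics/w8.png

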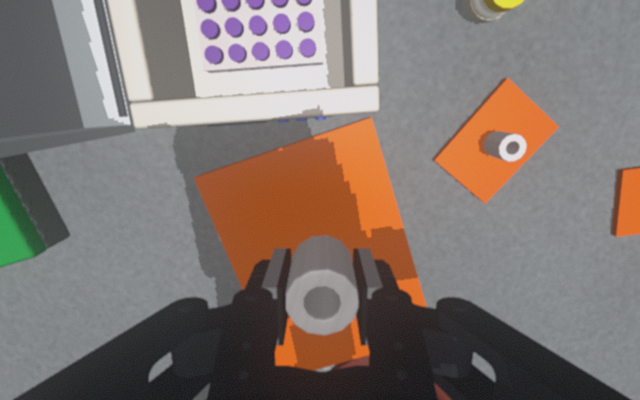

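```bash
python3 -m crank '[[0,0.1,0,0,0,0,1],[0,0.12,0,0,0,0,1],[0,0.12,0,0,0,0,1],[0,0.06,0,0,0,0,1],[0,0,0,0,0,0,1],[0,0,0,0,0,0,1]]'
python3 - <<'E'
from h import *
o=st()
p=eyes.get_image('wrist'); save(p,'w9.png'); c=cam(p,o)
np.save("c9.npy",np.array(c,dtype=object),allow_pickle=True)
print(spotter.mark_of("rod_tip",p)[:2],spotter.mark_of("box_middle",p)[:2],proj(c,[.5415,.061,.122]),proj(c,[.5415,.061,.06]))
yaw=np.radians(-7.0); 
for s in [(-1,-1),(-1,1),(1,-1),(1,1)]:
    b=np.array([s[0]*.12,s[1]*.095]); w=np.array([[np.cos(yaw),-np.sin(yaw)],[np.sin(yaw),np.cos(yaw)]])@b
    print(s,proj(c,[.5415+w[0],.061+w[1],.12]).round(1))
im=cv2.resize(p["image"][:220,:440],None,fx=1.8,fy=1.8,interpolation=cv2.INTER_CUBIC); save({"image":im},"w9z.png")
E
```

```text
t: 8.48
tool_pos: [0.3626, 0.0317, 0.4166]
tool_rot: [3.04, -0.259, 0.578]
contact_force: [0.3, 0.8, -2.5]
opening: 0.0266
t 8.48 pos [0.3626 0.0317 0.4166] F [ 0.3  0.8 -2.5] open 0.0266
[[ 0.917 -0.17   0.361]
 [-0.156 -0.985 -0.066]
 [ 0.367  0.004 -0.93 ]]
[{'centre': [0.5437, 0.063, 0.1206], 'confidence': 0.86}] [{'centre': [0.5423, 0.0625, 0.1196], 'confidence': 0.53}] [248.95828975 126.58277913] [261.14044354 146.24133242]
(-1, -1) [370.7 265.8]
(-1, 1) [135.6 277.3]
(1, -1) [353.8 -10.1]
(1, 1) [137.  -1.]
```

View pics/w9.png

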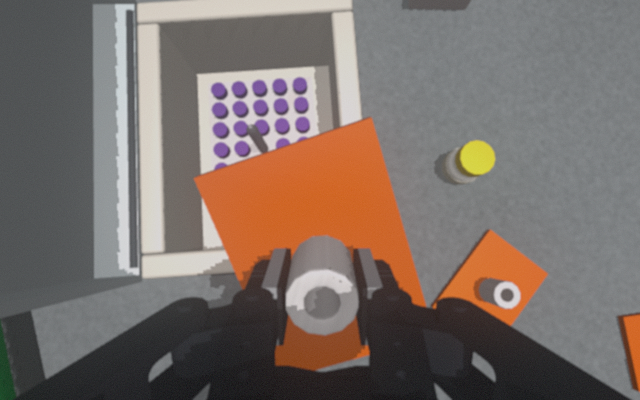

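View pics/w9z.png

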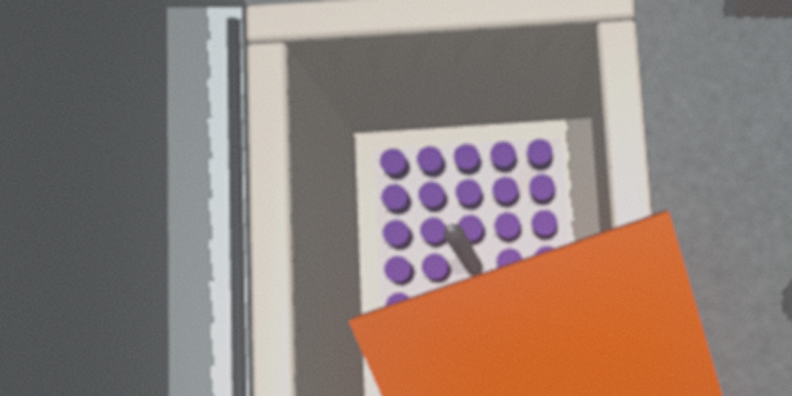

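Run:
```python
from h import *
c=tuple(np.load("c9.npy",allow_pickle=True))
def z(u,v,h=.12): return onz(c,u/1.8,v/1.8,h)[:2]
print("rod",z(452,227,.122))
for n,a,b in [("-y in",(598,22),(608,190)),("-y out",(634,20),(650,210)),("+y out",(247,42),(253,395)),("+y in",(288,42),(294,395)),("+x in",(288,42),(598,22))]:
    A,B=z(*a),z(*b); d=A-B; print(n,np.degrees(np.arctan2(d[1],d[0])).round(2),A.round(4),B.round(4))
```

```text
rod [0.54159865 0.05916389]
-y in -6.74 [ 0.6316 -0.0256] [ 0.5477 -0.0157]
-y out -5.74 [ 0.6297 -0.043 ] [ 0.5348 -0.0335]
+y out -5.83 [0.6497 0.1431] [0.4797 0.1605]
+y in -6.2 [0.6464 0.1236] [0.4766 0.1421]
+x in 84.32 [0.6464 0.1236] [ 0.6316 -0.0256]
```

Run:
```python
from h import *
p=eyes.get_image('wrist'); f=200/np.tan(np.radians(p["vertical_fov"])/2); Mt=np.array(p["mount"])
hsv=cv2.cvtColor(p["image"],cv2.COLOR_RGB2HSV)
im=p["image"][230:350,250:400]; save({"image":cv2.resize(im,None,fx=4,fy=4,interpolation=cv2.INTER_CUBIC)},"boss.png")
def tz(u,v,z):
    d=Mt[:3,:3]@np.array([(u-p["cx"])/f,(v-p["cy"])/f,1]); return Mt[:3,3]+d*(z-Mt[2,3])/d[2]
for u,v in [(321,300),(286,298),(358,298),(322,268),(322,334)]: print(u,v,tz(u,v,.146).round(4))
need(.5416,.06,.34,-24.75)
```

```text
321 300 [0.0011 0.0002 0.146 ]
286 298 [ 0.0019 -0.0124  0.146 ]
358 298 [0.0019 0.0135 0.146 ]
322 268 [0.0137 0.0006 0.146 ]
322 334 [-0.0131  0.0006  0.146 ]
t 8.68 pos [0.363  0.0317 0.418 ] F [ 0.1 -0.7 -2.5] open 0.0267
[[ 0.916 -0.17   0.363]
 [-0.156 -0.985 -0.067]
 [ 0.369  0.004 -0.929]]
yaw now -9.69 q [-0.11 -0.78  2.23 -0.03  1.31  1.63]
turn [-0.0454 -0.3767  0.2589] shift now-axes [130.4 -58.6 135.5] shift target-axes [ 150.4 -100.5   78. ]
```

View pics/boss.png

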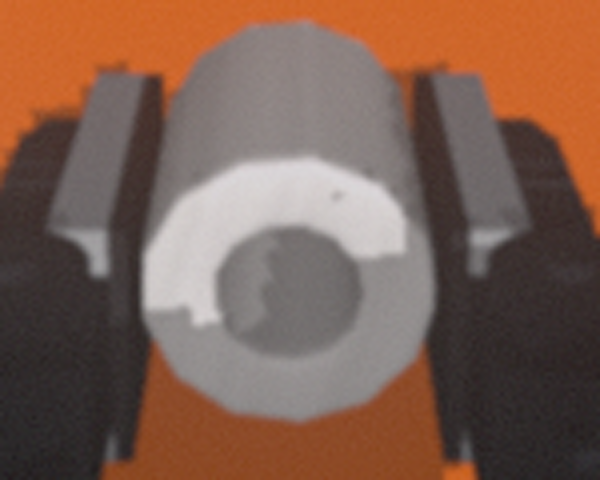

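```bash
python3 -m crank '[[-0.01,-0.09,0.06,0,0,0,1],[-0.01,-0.1,0.07,0,0,0,1],[-0.01,-0.1,0.07,0,0,0,1],[-0.01,-0.08,0.06,0,0,0,1],[0,0,0,0,0,0,1]]'
python3 - <<'E'
from h import *
need(.5416,.06,.34,-24.75)
E
```

```text
t: 9.1
tool_pos: [0.364, 0.0316, 0.4191]
tool_rot: [-3.061, 0.688, 0.013]
contact_force: [0.3, 0.0, -2.4]
opening: 0.0266
t 9.1 pos [0.364  0.0316 0.4191] F [ 0.3  0.  -2.4] open 0.0266
[[ 0.904 -0.428 -0.007]
 [-0.428 -0.904  0.006]
 [-0.009 -0.002 -1.   ]]
yaw now -25.34 q [-0.12 -0.65  2.15  0.01  1.65  1.89]
turn [-0.0023  0.0093 -0.0103] shift now-axes [ 149.1 -101.5   77.9] shift target-axes [ 149.4 -100.2   79.1]
```

```bash
python3 -m crank '[[0,0.003,-0.003,15,-10,5,1],[0,0.003,-0.004,25,-17,10,1],[0,0.003,-0.003,28,-19,12,1],[0,0,0,28,-19,12,1],[0,0,0,25,-17,12,1],[0,0,0,18,-12,12,1],[0,0,0,8,-5,8,1],[0,0,0,0,0,0,1]]'
python3 - <<'E'
from h import *
need(.5416,.06,.31,-24.75)
E
```

```text
t: 9.77
tool_pos: [0.5514, 0.0614, 0.3499]
tool_rot: [-3.07, 0.652, -0.045]
contact_force: [-0.0, -1.2, -2.3]
opening: 0.0264
t 9.77 pos [0.5514 0.0614 0.3499] F [-0.  -1.2 -2.3] open 0.0264
[[ 0.913 -0.406  0.028]
 [-0.406 -0.914 -0.004]
 [ 0.027 -0.008 -1.   ]]
yaw now -23.99 q [-0.02 -0.08  1.84 -0.    1.36  1.97]
turn [-0.0085 -0.0272  0.0134] shift now-axes [-9.5  5.6 39.6] shift target-axes [-8.3  5.4 39.9]
```

```bash
python3 -m crank '[[-0.008,-0.027,0.013,-8,5,10,1],[0,0,0,0,0,15,1],[0,0,0,0,0,12,1],[0,0,0,0,0,0,1],[0,0,0,0,0,0,1]]'
python3 - <<'E'
from h import *
need(.5416,.06,.29,-24.75)
E
```

```text
t: 10.18
tool_pos: [0.5396, 0.0597, 0.3109]
tool_rot: [3.069, -0.67, -0.003]
contact_force: [1.1, 0.3, -2.1]
opening: 0.0263
t 10.18 pos [0.5396 0.0597 0.3109] F [ 1.1  0.3 -2.1] open 0.0263
[[ 0.909 -0.417 -0.002]
 [-0.417 -0.909 -0.   ]
 [-0.001  0.001 -1.   ]]
yaw now -24.64 q [-0.03 -0.07  1.89 -0.    1.32  1.97]
turn [0.0009 0.0015 0.0018] shift now-axes [ 1.7 -1.1 20.9] shift target-axes [ 1.6 -1.1 20.9]
```

```bash
python3 -m crank '[[0,0.001,0,2,-1,8,1],[0,0,0,0,0,6,1],[0,0,0,0,0,0,1],[0,0,0,0,0,0,1]]'
python3 - <<'E'
from h import *
need(.5416,.06,.25,-24.75)
p=eyes.get_image('scene'); save({"image":cv2.resize(p["image"][140:280,270:430],None,fx=4.5,fy=4.0,interpolation=cv2.INTER_CUBIC)},"s1.png"); c=cam(p); print(proj(c,[.5416,.06,.122]),proj(c,[.5416,.06,.137]))
E
```

```text
t: 10.52
tool_pos: [0.5414, 0.0595, 0.2977]
tool_rot: [3.069, -0.67, 0.004]
contact_force: [-0.5, 0.0, -1.6]
opening: 0.0265
t 10.52 pos [0.5414 0.0595 0.2977] F [-0.5  0.  -1.6] open 0.0265
[[ 0.909 -0.417  0.003]
 [-0.417 -0.909 -0.001]
 [ 0.003 -0.    -1.   ]]
yaw now -24.64 q [-0.03 -0.05  1.9  -0.    1.29  1.97]
turn [-0.0002 -0.0027  0.0019] shift now-axes [-0.1 -0.5 47.7] shift target-axes [ 0.  -0.5 47.7]
[340.40109995 214.25775896] [340.42580659 210.86813281]
```

View pics/s1.png

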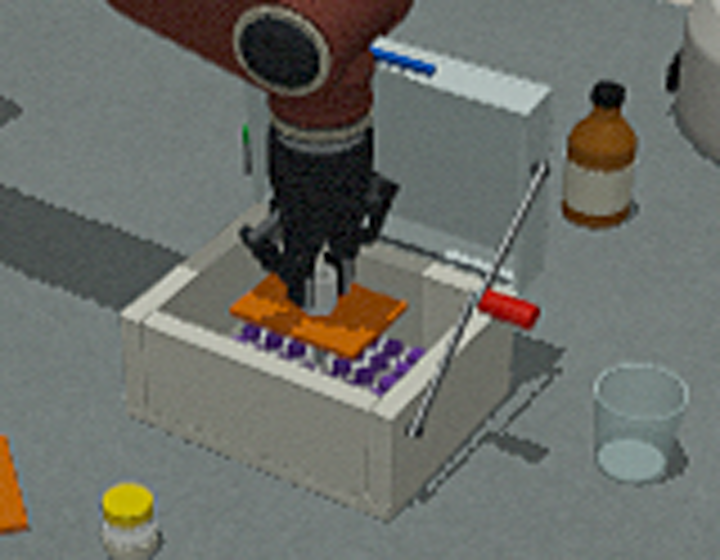

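```bash
python3 -m crank '[[0,-0.002,0,0,0,6,1],[0,0,0,0,0,5,1],[0,0,0,0,0,5,1],[0,0,0,0,0,5,1],[0,0,0,0,0,0,1]]'
python3 - <<'E'
from h import *
need(.5416,.06,.22,-24.75)
E
```

```text
t: 10.98
tool_pos: [0.542, 0.0595, 0.2759]
tool_rot: [-3.069, 0.67, -0.004]
contact_force: [-0.4, 0.2, -2.8]
opening: 0.0264
t 10.98 pos [0.542  0.0595 0.2759] F [-0.4  0.2 -2.8] open 0.0264
[[ 0.909 -0.417  0.003]
 [-0.417 -0.909 -0.   ]
 [ 0.003 -0.001 -1.   ]]
yaw now -24.64 q [-0.03 -0.02  1.91  0.    1.25  1.97]
turn [-0.0011 -0.0025  0.0019] shift now-axes [-0.7 -0.2 55.9] shift target-axes [-0.5 -0.3 55.9]
```

```bash
python3 -m crank '[[0,-0.002,0,0,0,5,1],[0,0,0,0,0,5,1],[0,0,0,0,0,5,1],[0,0,0,0,0,0,1]]'
python3 - <<'E'
from h import *
need(.5416,.06,.22,-24.75)
E
```

```text
t: 11.32
tool_pos: [0.5419, 0.0595, 0.2588]
tool_rot: [-3.068, 0.67, 0.0]
contact_force: [-0.1, 0.6, -2.7]
opening: 0.0267
t 11.32 pos [0.5419 0.0595 0.2588] F [-0.1  0.6 -2.7] open 0.0267
[[ 0.909 -0.417 -0.   ]
 [-0.417 -0.909  0.001]
 [-0.    -0.001 -1.   ]]
yaw now -24.64 q [-0.03  0.    1.92  0.    1.22  1.97]
turn [-0.0008  0.0004  0.002 ] shift now-axes [-0.5 -0.3 38.8] shift target-axes [-0.5 -0.3 38.8]
```

```bash
python3 -m crank '[[0,0,0,0,0,5,1],[0,0,0,0,0,6,1],[0,0,0,0,0,6,1],[0,0,0,0,0,5,1],[0,0,0,0,0,4,1],[0,0,0,0,0,3,1],[0,0,0,0,0,0,1]]'
python3 - <<'E'
from h import *
need(.5416,.06,.22,-24.75)
p=eyes.get_image('wrist'); save(p,'w10.png')
E
```

```text
t: 11.9
tool_pos: [0.5452, 0.06, 0.2509]
tool_rot: [3.067, -0.667, -0.013]
contact_force: [-0.5, 0.5, -3.6]
opening: 0.0261
t 11.9 pos [0.5452 0.06   0.2509] F [-0.5  0.5 -3.6] open 0.0261
[[ 0.91  -0.415 -0.009]
 [-0.415 -0.91  -0.001]
 [-0.008  0.004 -1.   ]]
yaw now -24.53 q [-0.03  0.02  1.92 -0.    1.21  1.97]
turn [0.0043 0.0077 0.0039] shift now-axes [-3.1  1.3 30.9] shift target-axes [-3.3  1.5 30.9]
```

View pics/w10.png

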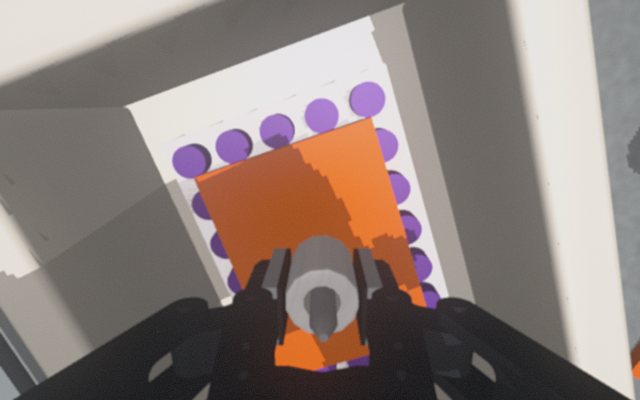

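Run:
```python
from h import *
o=st(); print(np.round(o["q"],4),np.round(o["dq"],3),np.round(o["effort"],1),np.round(o["wrist_torque"],2))
p=eyes.get_image('scene'); save({"image":cv2.resize(p["image"][100:270,200:430],None,fx=3.4,fy=3.4,interpolation=cv2.INTER_CUBIC)},"s2.png")
o=st()
```

```text
t 11.95 pos [0.5453 0.06   0.2508] F [-2.6  0.  -0.6] open 0.0265
[[ 0.91  -0.415 -0.009]
 [-0.415 -0.91  -0.001]
 [-0.008  0.004 -1.   ]]
[-2.5900e-02  2.1200e-02  1.9151e+00 -9.0000e-04  1.2139e+00  1.9733e+00] [-0.001  0.013  0.009  0.002 -0.021 -0.001] [ -0.3 -34.4 -34.6  -0.   -0.7   0. ] [0.   0.38 0.03]
t 12.0 pos [0.5452 0.06   0.2503] F [-3.  0.  1.] open 0.0263
[[ 0.91  -0.415 -0.009]
 [-0.415 -0.91  -0.001]
 [-0.008  0.004 -1.   ]]
```

View pics/s2.png

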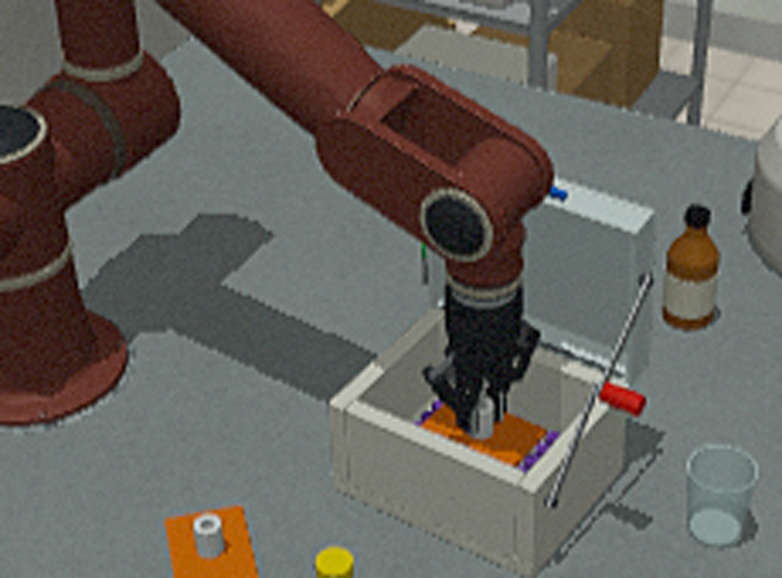

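```bash
python3 -m crank '[[0.004,0.008,0.002,-3.3,1.5,0,1],[0,0,0,0,0,0,1]]'
python3 - <<'E'
from h import *
need(.5416,.0597,.22,-24.75); o=ctrl.get_obs();print(np.round(o["effort"],1),np.round(o["wrist_torque"],2))
E
```

```text
t: 12.17
tool_pos: [0.5416, 0.06, 0.2502]
tool_rot: [-3.069, 0.671, -0.004]
contact_force: [-1.7, 0.8, 1.7]
opening: 0.0266
t 12.17 pos [0.5416 0.06   0.2502] F [-1.7  0.8  1.7] open 0.0266
[[ 0.909 -0.417  0.002]
 [-0.417 -0.909 -0.   ]
 [ 0.002 -0.001 -1.   ]]
yaw now -24.65 q [-0.03  0.01  1.93 -0.    1.2   1.97]
turn [-0.0007 -0.0021  0.0017] shift now-axes [ 0.   0.3 30.2] shift target-axes [ 0.1  0.3 30.2]
[ -0.2 -33.4 -33.6   0.   -0.6  -0. ] [-0.01  0.31 -0.03]
```

```bash
python3 -m crank '[[0,-0.002,0,-1,0.5,0,1],[0,0,0,0,0,3,1],[0,0,0,0,0,0,1]]'
python3 - <<'E'
from h import *
need(.5416,.0597,.22,-24.75); o=ctrl.get_obs();print(np.round(o["effort"],1),np.round(o["wrist_torque"],2))
E
```

```text
t: 12.42
tool_pos: [0.5411, 0.06, 0.2509]
tool_rot: [-3.069, 0.67, -0.001]
contact_force: [0.1, -0.3, -2.9]
opening: 0.0263
t 12.42 pos [0.5411 0.06   0.2509] F [ 0.1 -0.3 -2.9] open 0.0263
[[ 0.909 -0.417  0.001]
 [-0.417 -0.909  0.   ]
 [ 0.    -0.001 -1.   ]]
yaw now -24.63 q [-0.03  0.01  1.93  0.    1.2   1.97]
turn [-0.0006 -0.0004  0.0021] shift now-axes [ 0.5  0.1 30.9] shift target-axes [ 0.5  0.1 30.9]
[  0.  -35.3 -34.8  -0.    0.2  -0. ] [0.04 0.03 0.01]
```

```bash
python3 -m crank '[[0,0,0,0,0,6,1],[0,0,0,0,0,4,1]]'
python3 - <<'E'
from h import *
need(.5416,.0597,.22,-24.75); o=ctrl.get_obs();print(np.round(o["effort"],1),np.round(o["wrist_torque"],2),np.round(o["dq"],3))
p=eyes.get_image('top'); save({"image":cv2.resize(p["image"][110:270,220:380],None,fx=3.6,fy=3.6,interpolation=cv2.INTER_CUBIC)},"t2.png")
need(.5416,.0597,.22,-24.75); o=ctrl.get_obs();print(np.round(o["effort"],1),np.round(o["wrist_torque"],2),np.round(o["dq"],3))
E
```

```text
t: 12.58
tool_pos: [0.543, 0.0601, 0.2501]
tool_rot: [3.069, -0.669, -0.001]
contact_force: [-12.5, 0.4, 20.4]
opening: 0.0269
t 12.58 pos [0.543  0.0601 0.2501] F [-12.5   0.4  20.4] open 0.0269
[[ 0.909 -0.416 -0.001]
 [-0.416 -0.909 -0.   ]
 [-0.001  0.    -1.   ]]
yaw now -24.6 q [-0.03  0.01  1.92 -0.    1.2   1.97]
turn [0.0004 0.0008 0.0027] shift now-axes [-1.1  0.9 30.1] shift target-axes [-1.1  0.9 30.1]
[ -0.7 -24.6 -29.8   0.2  -3.6   0. ] [-0.04  2.13 -0.03] [ 0.002  0.023 -0.02  -0.003  0.006 -0.001]
t 12.63 pos [0.543  0.0601 0.25  ] F [-13.6  -0.5  24.5] open 0.0263
[[ 0.909 -0.416 -0.001]
 [-0.416 -0.909 -0.   ]
 [-0.001  0.    -1.   ]]
yaw now -24.59 q [-0.03  0.02  1.92 -0.    1.2   1.97]
turn [0.0003 0.0006 0.0027] shift now-axes [-1.1  1.  30. ] shift target-axes [-1.1  1.  30. ]
[ -0.7 -22.7 -28.1   0.1  -3.7   0. ] [-0.09  2.16  0.02] [-0.    -0.003  0.002 -0.    -0.003  0.001]
```

View pics/t2.png

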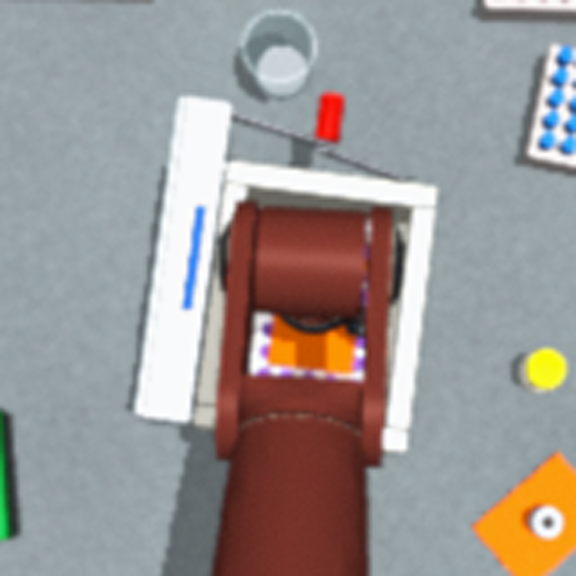

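```bash
python3 -m crank '[[0,0,0.003,-1,1,-0.5,1],[0,0,0,0,0,0,1]]'
python3 - <<'E'
from h import *
need(.5416,.0597,.25,-24.75); o=ctrl.get_obs();print(np.round(o["effort"],1),np.round(o["wrist_torque"],2),np.round(o["dq"],3))
E
```

```text
t: 12.8
tool_pos: [0.5422, 0.0596, 0.252]
tool_rot: [-3.068, 0.674, -0.003]
contact_force: [-0.2, 0.1, -2.6]
opening: 0.0267
t 12.8 pos [0.5422 0.0596 0.252 ] F [-0.2  0.1 -2.6] open 0.0267
[[ 0.908 -0.419  0.002]
 [-0.419 -0.908 -0.   ]
 [ 0.002 -0.001 -1.   ]]
yaw now -24.77 q [-0.03  0.01  1.92 -0.    1.2   1.98]
turn [-0.0009 -0.0021 -0.0004] shift now-axes [-0.6  0.2  2. ] shift target-axes [-0.6  0.2  2. ]
[  0.  -35.2 -34.4  -0.    0.1   0. ] [0.01 0.01 0.02] [ 0.001  0.004  0.002  0.002 -0.008 -0.002]
```

```bash
python3 -m crank '[[0,-0.002,0,-0.5,0,2,1],[0,0,0,0,0,0,0.2],[0,0,0,0,0,0,0],[0,0,0,0,0,0,-0.3],[0,0,0,0,0,0,-0.4],[0,0,0,0,0,0,-0.4],[0,0,0,0,0,0,-0.4]]'
python3 - <<'E'
from h import *
need(.5416,.0597,.25,-24.75)
p=eyes.get_image('wrist'); save(p,'w11.png')
E
```

```text
t: 13.38
tool_pos: [0.5415, 0.0597, 0.2469]
tool_rot: [-3.068, 0.674, 0.002]
contact_force: [0.1, 0.5, -0.3]
opening: 0.0601
t 13.38 pos [0.5415 0.0597 0.2469] F [ 0.1  0.5 -0.3] open 0.0601
[[ 0.908 -0.419 -0.001]
 [-0.419 -0.908  0.001]
 [-0.001 -0.001 -1.   ]]
yaw now -24.79 q [-0.03  0.02  1.93  0.    1.2   1.98]
turn [-0.0006  0.0012 -0.0007] shift now-axes [ 0.1 -0.  -3.1] shift target-axes [ 0.1 -0.  -3.1]
```

View pics/w11.png

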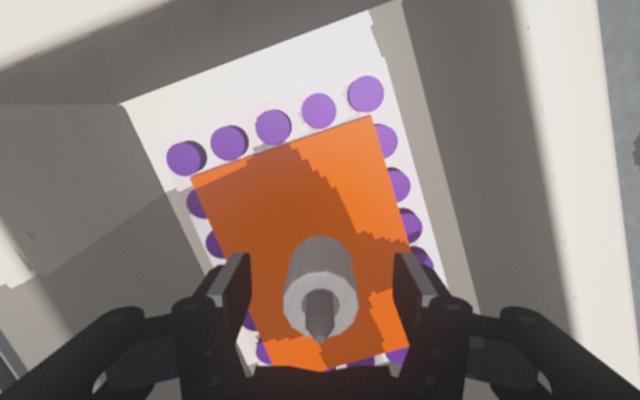

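```bash
python3 -m crank '[[0,0,0,0,0,-10,-0.4],[0,0,0,0,0,-25,-0.4],[0,0,0,0,0,-30,-0.4],[0,0,0,0,0,-30,0],[0,0,0,0,0,-30,0.5],[0,0,0,0,0,-30,1],[0,0,0,0,0,-15,1],[0,0,0,0,0,0,1]]'
python3 - <<'E'
from h import *
o=st()
p=eyes.get_image('wrist'); save(p,'w12.png')
q=eyes.get_image('top'); save(q,'t3.png')
for n in ["knee_pad","lid_edge","lid_hinge","rod_tip"]: print(n,[(np.round(x["centre"],4),round(x["confidence"],2)) for x in spotter.mark_of(n,q)[:2]])
E
```

```text
t: 14.1
tool_pos: [0.5403, 0.0596, 0.427]
tool_rot: [-3.068, 0.674, 0.007]
contact_force: [0.2, 0.1, 0.2]
opening: 0.0007
t 14.1 pos [0.5403 0.0596 0.427 ] F [0.2 0.1 0.2] open 0.0007
[[ 0.908 -0.419 -0.005]
 [-0.419 -0.908  0.001]
 [-0.005  0.001 -1.   ]]
knee_pad [(array([0.6946, 0.0525, 0.1724]), 0.62)]
lid_edge [(array([0.5548, 0.1827, 0.2887]), 0.61)]
lid_hinge [(array([0.5504, 0.1545, 0.1211]), 0.65)]
rod_tip [(array([0.5421, 0.0597, 0.1237]), 0.58)]
```

View pics/w12.png

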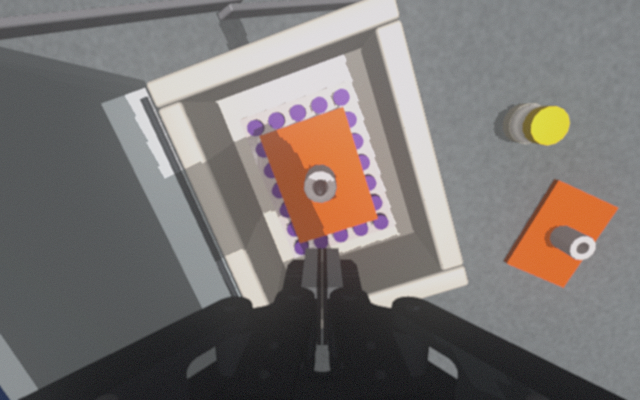

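Run:
```python
from h import *
im=cv2.imread("pics/w12.png"); hsv=cv2.cvtColor(im,cv2.COLOR_BGR2HSV)
o=ctrl.get_obs(); p=eyes.get_image('wrist'); c=cam(p,o)
m=cv2.inRange(hsv,(5,150,40),(22,255,255)); m[:,:230]=0;m[:,420:]=0
n,l,s,_=cv2.connectedComponentsWithStats(m); i=1+s[1:,4].argmax()
pts=cv2.findNonZero((l==i).astype(np.uint8)); W=np.array([onz(c,*q[0],.068)[:2] for q in pts])
r=cv2.minAreaRect((W*1000).astype(np.float32)); print(r)
h=cv2.approxPolyDP(cv2.convexHull(pts),5,True)[:,0]; P=np.array([onz(c,u,v,.068)[:2] for u,v in h]); print(h.tolist())
for k in range(len(P)):
    d=P[k]-P[k-1]; print(np.linalg.norm(d).round(4),np.degrees(np.arctan2(d[1],d[0])).round(2)%90)
m=cv2.inRange(hsv,(125,60,40),(150,255,255)); m[:,:230]=0;m[:,420:]=0
n,l,s,ce=cv2.connectedComponentsWithStats(m)
C=[ce[i] for i in range(1,n) if s[i,4]>120]; 
print([(np.round(x).tolist(),onz(c,*x,.06)[:2].round(4).tolist()) for x in C])
```

```text
((537.7981567382812, 59.13622283935547), (76.70476531982422, 106.3232421875), 83.7944107055664)
[[376, 217], [300, 241], [261, 137], [342, 109]]
0.1039 84.12
0.0759 83.78
0.1039 83.53
0.0749 83.78
[([341.0, 97.0], [0.5949, 0.013]), ([319.0, 105.0], [0.597, 0.0332]), ([297.0, 112.0], [0.5989, 0.0533]), ([276.0, 120.0], [0.6008, 0.0736]), ([255.0, 128.0], [0.603, 0.0936]), ([381.0, 222.0], [0.4724, 0.0247]), ([361.0, 229.0], [0.4734, 0.0455]), ([341.0, 236.0], [0.4756, 0.0659]), ([321.0, 242.0], [0.4775, 0.0864]), ([300.0, 248.0], [0.4809, 0.1071])]
```

```bash
cat >> h.py <<'E'
ROD=np.array([.5416,.0597,0]); YAW=np.radians(-5.8)
XB=np.array([np.cos(YAW),np.sin(YAW),0]); YB=np.array([-np.sin(YAW),np.cos(YAW),0]); ZB=np.array([0,0,1.])
BX=np.stack([XB,YB,ZB],1)
def b2w(b): return ROD+BX@(np.array(b,float)/1000)
def w2b(w): return BX.T@(np.array(w)-ROD)*1000
def tip():
    o=ctrl.get_obs(); M=R.from_rotvec(o["tool_rot"]).as_matrix(); return w2b(o["tool_pos"]+.173*M[:,2])
def needb(tipb,tilt=0.,yaw=0.):
    "target fingertip in box mm, tilt about tool x (z towards +y box), yaw about box z (rad)"
    o=ctrl.get_obs(); M=R.from_rotvec(o["tool_rot"]).as_matrix()
    T=BX@R.from_euler('z',yaw).as_matrix()@np.diag([1,-1,-1.])@R.from_euler('x',tilt).as_matrix()
    tcp=b2w(tipb)-.173*T[:,2]; d=tcp-o["tool_pos"]
    print("t",round(o["t"],2),"tcp",o["tool_pos"].round(4),"tipb",tip().round(1),"F",(BX.T@o["contact_force"]).round(1),"q",np.round(o["q"],2))
    print("turn",R.from_matrix(M.T@T).as_rotvec().round(3),"shift tool-now",(M.T@d*1000).round(1),"tool-target",(T.T@d*1000).round(1),"box",(BX.T@d*1000).round(1))
E
python3 -c "
from h import *
needb([162,9-50*.565,174+50*.825],.6); needb([162,9-50*.565,174+50*.825],0)"
```

```text
t 14.45 tcp [0.5394 0.0596 0.419 ] tipb [ -5.1  -0.4 246. ] F [ 0.8  0.5 -0.2] q [-0.03 -0.15  1.78  0.    1.52  1.98]
turn [ 0.598 -0.083 -0.326] shift tool-now [194.1  56.5  58.1] tool-target [164.1 130.7 -15.6] box [ 164.1 -116.6  -60.9]
t 14.45 tcp [0.5394 0.0596 0.419 ] tipb [ -5.1  -0.4 246. ] F [ 0.8  0.5 -0.2] q [-0.03 -0.15  1.78  0.    1.52  1.98]
turn [ 0.003  0.017 -0.331] shift tool-now [161.9 -35.7  27.9] tool-target [164.1  18.9  30.7] box [164.1 -18.9 -30.7]
```

```bash
python3 -m crank '[[0,0,-0.03,15,5,-5,1],[0,0,-0.05,26,9,-5,1],[0,0,-0.05,28,12,-3,1],[0,0,-0.05,28,14,0,1],[0,0,-0.05,28,15,0,1],[0,0,-0.05,26,15,0,1],[0,0,-0.04,14,9,0,1],[0,0,0,0,0,0,1]]'
python3 -c "
from h import *
needb([162,9-50*.565,174+50*.825],.6)"
```

```text
t: 15.12
tool_pos: [0.6792, -0.0682, 0.4142]
tool_rot: [-3.134, 0.146, 0.059]
contact_force: [-0.0, -0.4, 0.3]
opening: 0.0002
t 15.12 tcp [ 0.6792 -0.0682  0.4142] tipb [ 143.3 -113.2  241.3] F [-0.  -0.4  0.3] q [-0.21  0.19  1.45 -0.    1.54  1.46]
turn [ 0.599  0.039 -0.003] shift tool-now [14.3  3.7 55.6] tool-target [12.2 34.6 44.3] box [ 12.2  -3.6 -56.1]
```

```bash
python3 -m crank '[[0.08,0.006,0,2,1,6,1],[0.1,0.006,0,2,2,8,1],[0.1,0.006,0,2,4,8,1],[0.1,0.006,0,2,5,8,1],[0.1,0.006,0,2,6,8,1],[0.1,0.006,0,2,6,8,1],[0.02,0,0,0,2,2,1],[0,0,0,0,0,0,1]]'
python3 - <<'E'
from h import *
needb([162,9-30*.565,174+30*.825],.6)
o=ctrl.get_obs(); p=eyes.get_image("wrist"); save(p,"w13.png"); c=cam(p,o)
print([(w2b(x["centre"]).round(1),round(x["confidence"],2)) for x in spotter.mark_of("knee_pad",p)[:2]],proj(c,b2w([155,9,174])))
q=eyes.get_image("scene"); save({"image":cv2.resize(q["image"][100:270,270:450],None,fx=3.5,fy=3.5,interpolation=cv2.INTER_CUBIC)},"s3.png")
print([(w2b(x["centre"]).round(1),round(x["confidence"],2)) for x in spotter.mark_of("knee_pad",q)[:2]])
E
```

```text
t: 15.78
tool_pos: [0.6858, -0.0778, 0.3473]
tool_rot: [-2.505, 0.144, -0.016]
contact_force: [0.1, 0.2, -1.3]
opening: 0.0001
t 15.78 tcp [ 0.6858 -0.0778  0.3473] tipb [154.8 -20.  207.7] F [ 0.1  0.2 -1.3] q [-0.31  0.27  1.5   0.61  1.54  1.3 ]
turn [-0.032  0.015 -0.018] shift tool-now [  4.7 -10.1  14.3] tool-target [  4.7 -10.4  14.1] box [ 4.7 16.5 -5.7]
[(array([152.4,   8.7, 173.7]), 0.68)] [314.68306739 232.37908945]
[(array([151.8,   7.2, 175.4]), 0.59)]
```

View pics/w13.png

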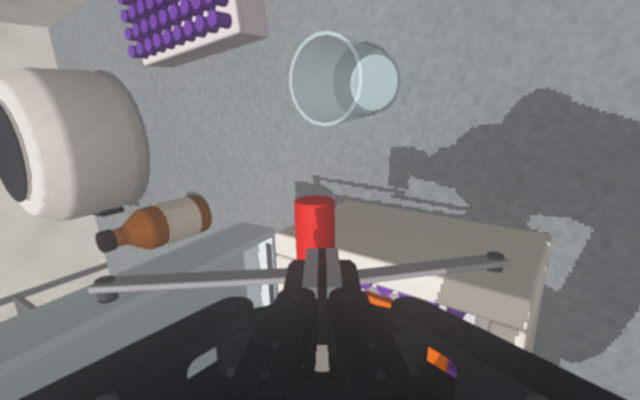

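View pics/s3.png

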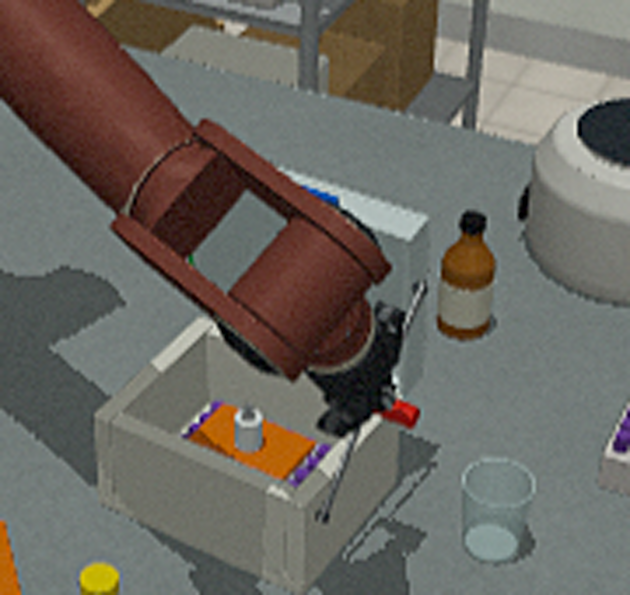

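```bash
python3 -m crank '[[-0.03,0.015,-0.018,9,-10,0,1],[0,0,0,0,0,10,1],[0,0,0,0,0,6,1],[0,0,0,0,0,0,1]]'
python3 - <<'E'
from h import *
needb([164,8-11*.565,174+11*.825],.6)
o=ctrl.get_obs(); p=eyes.get_image("wrist"); save(p,"w14.png")
E
```

```text
t: 16.32
tool_pos: [0.6995, -0.0585, 0.3471]
tool_rot: [-2.546, 0.119, -0.058]
contact_force: [-0.0, -0.3, 0.5]
opening: -0.0001
t 16.32 tcp [ 0.6995 -0.0585  0.3471] tipb [171.   -4.8 203.7] F [ 0.  -0.3  0.5] q [-0.27  0.28  1.48  0.59  1.49  1.31]
turn [ 0.006 -0.011  0.011] shift tool-now [-5.4  7.1 20.7] tool-target [-5.1  7.3 20.7] box [ -5.1   5.7 -21.2]
```

View pics/w14.png

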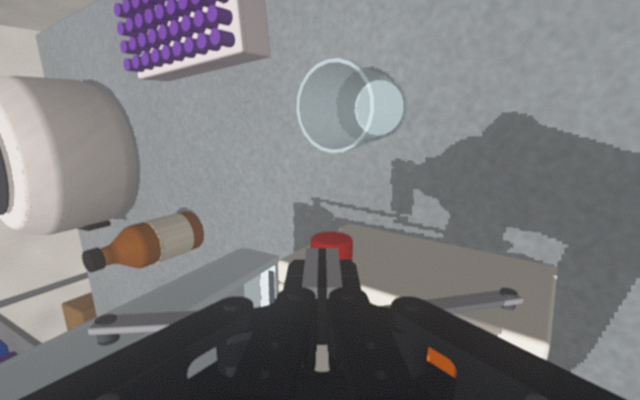

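```bash
python3 -m crank '[[0,-0.01,0.01,-4,6,4,1],[0,0,0,0,0,6,1],[0,0,0,0,0,6,1],[0,0,0,0,0,5,1],[0,0,0,0,0,0,1]]'
python3 - <<'E'
from h import *
needb([166,8+20*.565,174-20*.825],.6)
E
```

```text
t: 16.78
tool_pos: [0.6957, -0.0509, 0.3239]
tool_rot: [-2.545, 0.129, -0.038]
contact_force: [0.4, -0.5, 0.3]
opening: -0.0
t 16.78 tcp [ 0.6957 -0.0509  0.3239] tipb [164.3   2.4 180.5] F [ 0.5 -0.4  0.3] q [-0.26  0.29  1.51  0.59  1.47  1.31]
turn [ 0.006  0.001 -0.001] shift tool-now [ 1.5 -0.1 28.6] tool-target [ 1.5  0.1 28.6] box [  1.5  16.1 -23.6]
```

```bash
python3 -m crank '[[0,0,0,0,0,5,1],[0,0,0,0,0,6,1],[0,0,0,0,0,6,1],[0,0,0,0,0,6,1],[0,0,0,0,0,6,1],[0,0,0,0,0,0,1]]'
python3 - <<'E'
from h import *
needb([166,8+40*.565,174-40*.825],.6)
o=ctrl.get_obs(); p=eyes.get_image("wrist"); save(p,"w15.png")
q=eyes.get_image("scene"); save({"image":cv2.resize(q["image"][100:270,270:450],None,fx=3.5,fy=3.5,interpolation=cv2.INTER_CUBIC)},"s4.png")
print([(w2b(x["centre"]).round(1),round(x["confidence"],2)) for x in spotter.mark_of("knee_pad",q)[:2]])
E
```

```text
t: 17.28
tool_pos: [0.6975, -0.0347, 0.2981]
tool_rot: [-2.548, 0.13, -0.039]
contact_force: [-0.9, -0.9, 0.4]
opening: -0.0001
t 17.28 tcp [ 0.6975 -0.0347  0.2981] tipb [164.7  18.1 154.4] F [-0.8 -1.   0.4] q [-0.24  0.32  1.53  0.59  1.42  1.3 ]
turn [ 0.009 -0.    -0.001] shift tool-now [ 1.4 -1.3 18.1] tool-target [ 1.4 -1.1 18.1] box [  1.4  11.1 -14.3]
[]
```

View pics/w15.png

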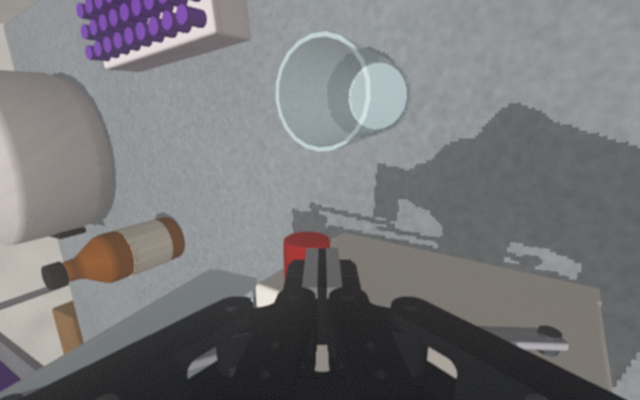

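View pics/s4.png

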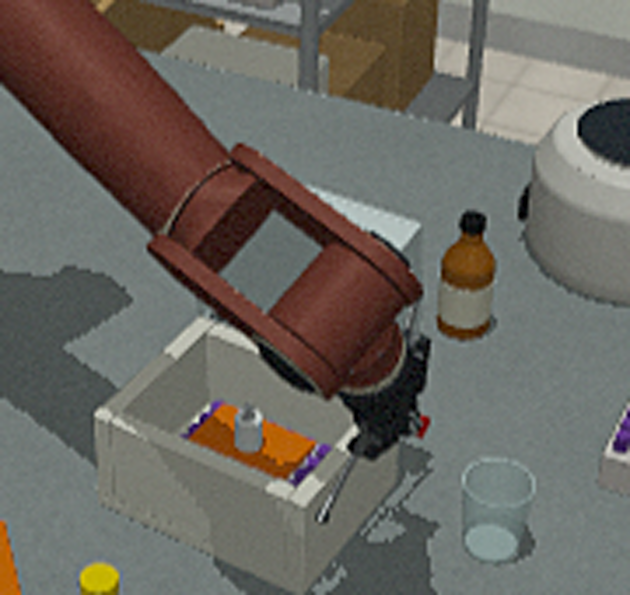

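```bash
python3 -m crank '[[0.005,0,0,1,-2,5,1],[0,0,0,0,-1,6,1],[0,0,0,0,-1,6,1],[0,0,0,0,0,5,1],[0,0,0,0,0,0,1]]'
python3 - <<'E'
from h import *
needb([166,8+40*.565,174-40*.825],.6)
o=ctrl.get_obs(); p=eyes.get_image("wrist"); save(p,"w16.png")
E
```

```text
t: 17.85
tool_pos: [0.7008, -0.0241, 0.2861]
tool_rot: [-2.555, 0.13, -0.045]
contact_force: [-0.3, 0.4, -0.2]
opening: -0.0005
t 17.85 tcp [ 0.7008 -0.0241  0.2861] tipb [167.7  28.  141.8] F [-0.3  0.4 -0.2] q [-0.22  0.33  1.53  0.59  1.39  1.31]
turn [ 0.016 -0.004  0.001] shift tool-now [-0.9  1.1  2.1] tool-target [-0.9  1.1  2. ] box [-0.9  0.2 -2.3]
```

View pics/w16.png

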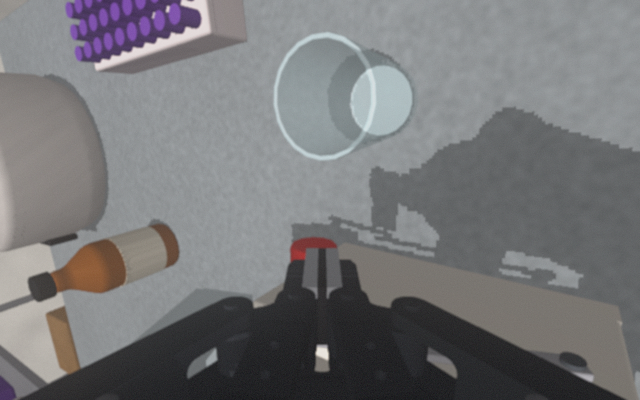

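```bash
python3 -m crank '[[0,0,0,0,0,-10,1],[0,0,0,0,0,-22,1],[0,0,0,0,0,-30,1],[0,0,0,0,0,-35,1],[0,0,0,0,0,-35,1],[0,0,0,0,0,-30,1],[0,0,0,0,0,-15,1],[0,0,0,0,0,0,1]]'
python3 - <<'E'
from h import *
needb([0,150,350],0)
o=ctrl.get_obs(); p=eyes.get_image("wrist"); save(p,"w17.png")
q=eyes.get_image("top")
for n in ["knee_pad","lid_edge"]:
  for im in (p,q): print(n,[(w2b(x["centre"]).round(1),round(x["confidence"],2)) for x in spotter.mark_of(n,im)[:2]])
E
```

```text
t: 18.57
tool_pos: [0.6895, -0.123, 0.4409]
tool_rot: [-2.55, 0.125, -0.039]
contact_force: [-0.1, 0.3, 0.9]
opening: 0.0002
t 18.57 tcp [ 0.6895 -0.123   0.4409] tipb [165.4 -70.7 297. ] F [-0.1  0.3  0.9] q [-0.36  0.23  1.38  0.57  1.68  1.32]
turn [-0.589 -0.     0.003] shift tool-now [-164.6 -309.5  107.8] tool-target [-165.6 -316.8  -82.1] box [-165.6  316.8   82.1]
knee_pad [(array([153.2,  38.5, 131. ]), 0.8)]
knee_pad [(array([153.8,  36.2, 129.2]), 0.47)]
lid_edge []
lid_edge [(array([  0.5,  78. , 290.5]), 0.58)]
```

View pics/w17.png

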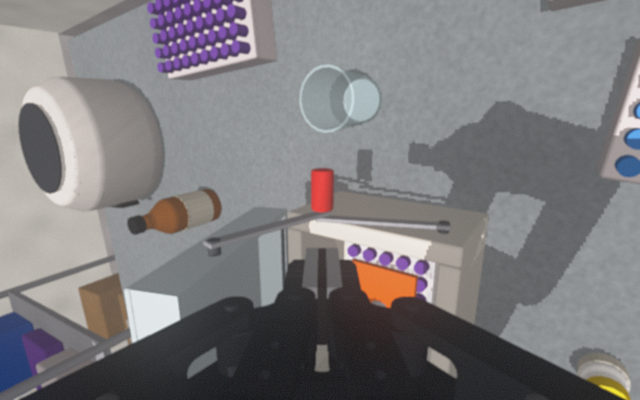

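```bash
python3 -m crank '[[-0.07,0,0,-5,2,-10,1],[-0.09,0,0,-8,2,-18,1],[-0.1,0,0,-10,2,-20,1],[-0.1,0,0,-10,0,-20,1],[-0.1,0,0,-10,-3,-20,1],[-0.1,0,0,-10,-5,-10,1],[-0.03,0,0,-10,-10,0,1],[0,0,0,-5,-10,0,1]]'
python3 - <<'E'
from h import *
needb([0,115,350],0)
E
```

```text
t: 19.53
tool_pos: [0.6205, -0.1234, 0.5088]
tool_rot: [3.12, -0.142, -0.06]
contact_force: [0.7, -0.1, -0.2]
opening: -0.0002
t 19.53 tcp [ 0.6205 -0.1234  0.5088] tipb [  90.4 -177.7  336. ] F [ 0.7  0.  -0.2] q [-0.31  0.04  1.46 -0.03  1.68  1.35]
turn [0.02  0.038 0.011] shift tool-now [ -94.5 -289.9  -16.3] tool-target [ -97.  -289.2  -14.2] box [-97.  289.2  14.2]
```

```bash
python3 -m crank '[[0.01,0.02,0.005,-8,-20,-8,1],[0.01,0.018,0.005,-12,-36,-8,1],[0,0,0,-13,-38,-3,1],[0,0,0,-13,-38,-3,1],[0,0,0,-13,-38,-2,1],[0,0,0,-13,-38,-2,1],[0,0,0,-10,-30,-2,1],[0,0,0,-5,-10,0,1]]'
python3 - <<'E'
from h import *
needb([0,115,350],0)
E
```

```text
t: 20.2
tool_pos: [0.5553, 0.1462, 0.5248]
tool_rot: [-3.123, 0.155, 0.033]
contact_force: [0.2, 0.5, -0.4]
opening: -0.0001
t 20.2 tcp [0.5553 0.1462 0.5248] tipb [  1.1  89.7 351.9] F [ 0.2  0.5 -0.4] q [ 0.12 -0.11  1.57  0.02  1.69  1.8 ]
turn [-0.013  0.022  0.002] shift tool-now [ -4.8 -27.5   2.3] tool-target [ -4.9 -27.5   1.8] box [-4.9 27.5 -1.8]
```

```bash
python3 -m crank '[[-0.013,0.02,0,-4,-16,0,1],[0,0,0,-1,-14,0,1],[0,0,0,0,-2,5,1],[0,0,0,0,0,18,1],[0,0,0,0,0,22,1],[0,0,0,0,0,18,1],[0,0,0,0,0,0,1]]'
python3 - <<'E'
from h import *
needb([0,100,285],0)
q=eyes.get_image("scene"); save({"image":cv2.resize(q["image"][60:260,230:450],None,fx=3.3,fy=3,interpolation=cv2.INTER_CUBIC)},"s5.png")
for n in ["knee_pad","lid_edge"]:
  for im in (q,): print(n,[(w2b(x["centre"]).round(1),round(x["confidence"],2)) for x in spotter.mark_of(n,im)[:2]])
E
```

```text
t: 20.78
tool_pos: [0.5509, 0.1842, 0.4509]
tool_rot: [-3.138, 0.142, 0.022]
contact_force: [0.7, 0.3, -0.8]
opening: -0.0001
t 20.78 tcp [0.5509 0.1842 0.4509] tipb [ -5.7 124.7 277.9] F [ 0.6  0.3 -0.8] q [ 0.19 -0.07  1.66  0.    1.57  1.85]
turn [0.    0.014 0.011] shift tool-now [ 2.9 24.8 -7.2] tool-target [ 3.3 24.8 -7.1] box [  3.3 -24.8   7.1]
knee_pad [(array([157.2,  36.2, 130.7]), 0.75)]
lid_edge [(array([ -1.4,  77.2, 286.8]), 0.83)]
```

View pics/s5.png

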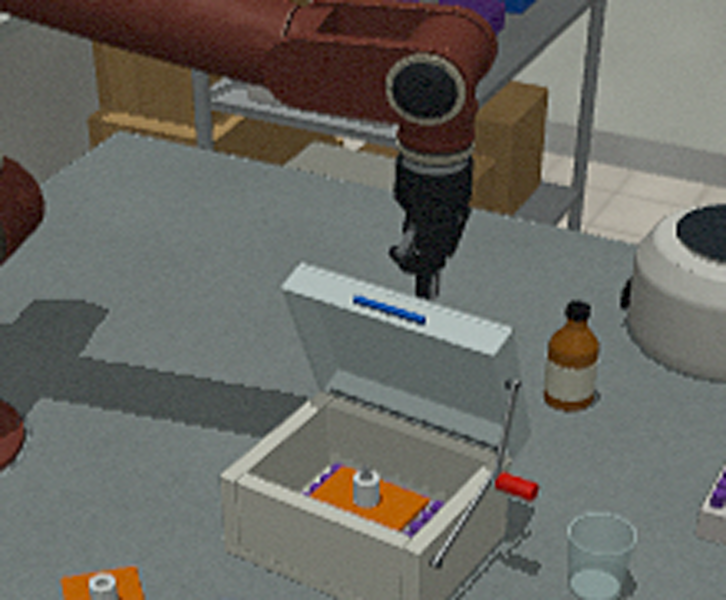

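```bash
python3 -m crank '[[0,0.014,0.01,3,8,0,1],[0,0,0,0,8,0,1],[0,0,0,0,7,0,1],[0,0,0,0,6,0,1],[0,0,0,0,6,0,1],[0,0,0,0,6,1,1],[0,0,0,0,6,1,1],[0,0,0,0,0,0,1]]'
python3 - <<'E'
from h import *
needb([0,40,280],0)
q=eyes.get_image("scene")
for n in ["knee_pad","lid_edge"]:
  for im in (q,): print(n,[(w2b(x["centre"]).round(1),round(x["confidence"],2)) for x in spotter.mark_of(n,im)[:2]])
E
```

```text
t: 21.6
tool_pos: [0.5508, 0.1316, 0.462]
tool_rot: [-3.13, 0.161, -0.033]
contact_force: [1.3, 0.6, 0.4]
opening: -0.0002
t 21.6 tcp [0.5508 0.1316 0.462 ] tipb [  5.5  73.9 289. ] F [1.2 0.8 0.4] q [ 0.1  -0.12  1.69  0.    1.55  1.78]
turn [-0.008 -0.021 -0.002] shift tool-now [-2.  32.6  8.6] tool-target [-1.9 32.5  9. ] box [ -1.9 -32.5  -9. ]
knee_pad [(array([156.8,  37.4, 125.1]), 0.73)]
lid_edge [(array([ -1.6,  63.4, 283.5]), 0.74)]
```

```bash
python3 -m crank '[[-0.008,-0.02,0,-1,6,3,1],[0,0,0,-0.5,7,3,1],[0,0,0,0,7,4,1],[0,0,0,0,7,4,1],[0,0,0,0,7,4,1],[0,0,0,0,7,5,1],[0,0,0,0,7,5,1],[0,0,0,0,7,5,1]]'
python3 - <<'E'
from h import *
needb([0,19,266],0)
q=eyes.get_image("scene")
for n in ["knee_pad","lid_edge"]:
  for im in (q,): print(n,[(w2b(x["centre"]).round(1),round(x["confidence"],2)) for x in spotter.mark_of(n,im)[:2]])
E
```

```text
t: 22.42
tool_pos: [0.544, 0.0741, 0.4312]
tool_rot: [-3.138, 0.156, -0.012]
contact_force: [-0.3, 0.1, 4.4]
opening: -0.0003
t 22.42 tcp [0.544  0.0741 0.4312] tipb [  2.2  14.6 258.2] F [-0.3  0.1  4.4] q [-0.   -0.15  1.76 -0.    1.52  1.67]
turn [-0.    -0.007  0.002] shift tool-now [-0.9 -4.5 -7.8] tool-target [-0.9 -4.5 -7.8] box [-0.9  4.5  7.8]
knee_pad [(array([154.3,  43.6, 108.5]), 0.52)]
lid_edge [(array([ -0.7,   2.6, 260.5]), 0.93), (array([239.3,  68.8,  -1.1]), 0.63)]
```

```bash
python3 -m crank '[[0,-0.007,0,-1,6,4,1],[0,0,0,0,6,4,1],[0,0,0,0,6,4,1],[0,0,0,0,6,5,1],[0,0,0,0,6,5,1],[0,0,0,0,6,5,1],[0,0,0,0,5,5,1],[0,0,0,0,5,5,1]]'
python3 - <<'E'
from h import *
needb([0,-31,221],0)
q=eyes.get_image("scene")
save({"image":cv2.resize(q["image"][60:260,230:450],None,fx=3.3,fy=3,interpolation=cv2.INTER_CUBIC)},"s6.png")
for n in ["knee_pad","lid_edge"]:
  for im in (q,): print(n,[(w2b(x["centre"]).round(1),round(x["confidence"],2)) for x in spotter.mark_of(n,im)[:2]])
E
```

```text
t: 23.23
tool_pos: [0.5375, 0.0259, 0.3883]
tool_rot: [-3.134, 0.153, 0.007]
contact_force: [0.4, 0.8, 1.3]
opening: 0.0003
t 23.23 tcp [0.5375 0.0259 0.3883] tipb [ -1.4 -33.4 215.3] F [0.4 0.8 1.3] q [-0.09 -0.14  1.83  0.    1.46  1.58]
turn [-0.003  0.005  0.004] shift tool-now [ 0.6 -3.  -5.7] tool-target [ 0.6 -3.  -5.7] box [0.6 3.  5.7]
knee_pad [(array([155.7,  47. ,  79.3]), 0.51), (array([ 222.2, -415.4,   -2.6]), 0.3)]
lid_edge [(array([  1.2, -44.2, 214.2]), 0.73)]
```

View pics/s6.png

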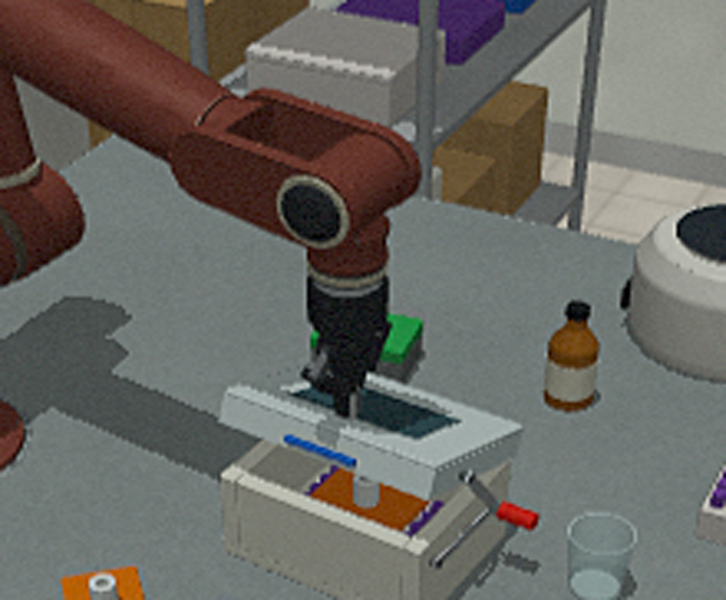

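```bash
python3 -m crank '[[0,0.005,0,0,4,4,1],[0,0,0,0,3,4,1],[0,0,0,0,3,4,1],[0,0,0,0,3,4,1],[0,0,0,0,2,4,1],[0,0,0,0,2,4,1],[0,0,0,0,2,4,1],[0,0,0,0,2,4,1]]'
python3 - <<'E'
from h import *
needb([0,-60,160],0)
q=eyes.get_image("scene")
for n in ["knee_pad","lid_edge"]:
  for im in (q,): print(n,[(w2b(x["centre"]).round(1),round(x["confidence"],2)) for x in spotter.mark_of(n,im)[:2]])
E
```

```text
t: 24.05
tool_pos: [0.5356, 0.0038, 0.3549]
tool_rot: [-3.135, 0.152, -0.004]
contact_force: [0.6, 0.5, 0.4]
opening: -0.0
t 24.05 tcp [0.5356 0.0038 0.3549] tipb [  0.2 -55.7 182. ] F [0.5 0.5 0.4] q [-0.13 -0.13  1.87  0.    1.39  1.53]
turn [-0.003 -0.003  0.004] shift tool-now [ 0.2  3.9 21.9] tool-target [ 0.3  3.8 21.9] box [  0.3  -3.8 -21.9]
knee_pad [(array([156. ,  44.3,  61.6]), 0.42)]
lid_edge [(array([  3.1, -62.7, 179.4]), 0.85), (array([154.6, -68.9,  85.3]), 0.55)]
```

```bash
python3 -m crank '[[0,0,0,0,1,3,1],[0,0,0,0,1,3,1],[0,0,0,0,1,3,1],[0,0,0,0,1,3,1],[0,0,0,0,0,3,1],[0,0,0,0,0,2.5,1],[0,0,0,0,0,2.5,1]]'
python3 - <<'E'
from h import *
needb([0,-60,160],0)
E
```

```text
t: 24.78
tool_pos: [0.5356, -0.0007, 0.3343]
tool_rot: [-3.137, 0.152, -0.006]
contact_force: [0.0, -1.2, -0.2]
opening: -0.0001
t 24.78 tcp [ 0.5356 -0.0007  0.3343] tipb [  0.8 -60.4 161.3] F [ 0.1 -1.2 -0.2] q [-0.14 -0.11  1.89  0.    1.36  1.53]
turn [-0.002 -0.004  0.004] shift tool-now [-0.1 -0.7  1.3] tool-target [-0.1 -0.7  1.3] box [-0.1  0.7 -1.3]
```

```bash
python3 -m crank '[[0,0,0,0,0,2,1],[0,0,0,0,0,2,1]]'
python3 - <<'E'
from h import *
needb([0,-60,160],0)
E
python3 -m crank '[[0,0,0,0,0,2,1],[0,0,0,0,0,2,1]]'
python3 - <<'E'
from h import *
needb([0,-60,160],0)
q=eyes.get_image("scene")
save({"image":cv2.resize(q["image"][60:260,230:450],None,fx=3.3,fy=3,interpolation=cv2.INTER_CUBIC)},"s7.png")
for n in ["knee_pad","lid_edge"]:
  for im in (q,): print(n,[(w2b(x["centre"]).round(1),round(x["confidence"],2)) for x in spotter.mark_of(n,im)[:2]])
E
```

```text
t: 24.95
tool_pos: [0.5358, -0.0006, 0.3333]
tool_rot: [-3.137, 0.152, -0.005]
contact_force: [-8.2, 0.6, 15.7]
opening: 0.0
t 24.95 tcp [ 0.5358 -0.0006  0.3333] tipb [  0.8 -60.4 160.3] F [-8.2 -0.3 15.7] q [-0.14 -0.11  1.89  0.    1.35  1.53]
turn [-0.001 -0.003  0.004] shift tool-now [-0.3 -0.6  0.3] tool-target [-0.3 -0.6  0.3] box [-0.3  0.6 -0.3]
t: 25.12
tool_pos: [0.536, -0.0006, 0.3334]
tool_rot: [-3.137, 0.151, -0.003]
contact_force: [-6.2, 0.9, 9.5]
opening: -0.0001
t 25.12 tcp [ 0.536  -0.0006  0.3334] tipb [  0.8 -60.4 160.4] F [-6.3  0.2  9.5] q [-0.14 -0.11  1.89  0.    1.36  1.53]
turn [-0.001 -0.002  0.005] shift tool-now [-0.5 -0.5  0.4] tool-target [-0.5 -0.5  0.4] box [-0.5  0.5 -0.4]
knee_pad [(array([155.9,  35.7,  35.4]), 0.67), (array([  4.3,   0.2, 121.5]), 0.28)]
lid_edge [(array([ -1. , -70.7, 159.7]), 0.86), (array([ 219.7, -414. ,    0.6]), 0.5)]
```

View pics/s7.png

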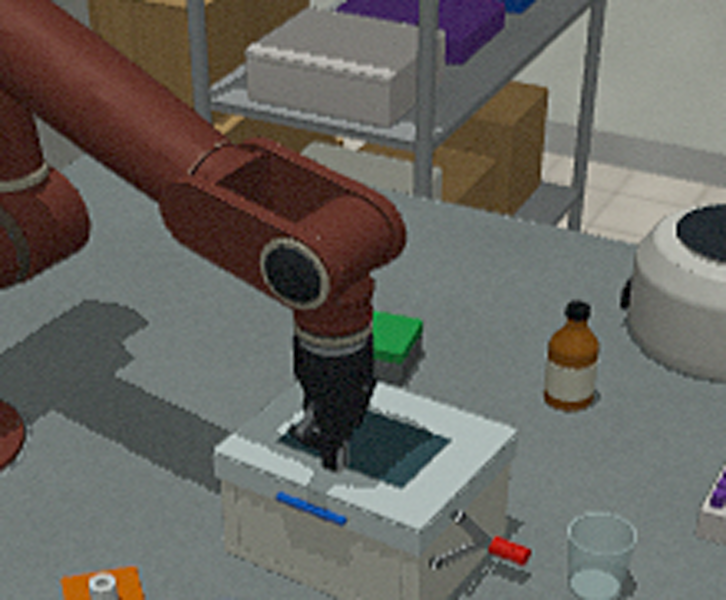

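```bash
python3 -m crank '[[0,0,0,0,0,-5,1],[0,0,0,0,0,-20,1],[0,0,0,0,0,-35,1],[0,0,0,0,0,-35,1],[0,0,0,0,0,-35,1],[0,0,0,0,0,-30,1],[0,0,0,0,0,-10,1],[0,0,0,0,0,0,1]]'
python3 - <<'E'
from h import *
o=st()
q=eyes.get_image("scene"); save(q,"s8.png"); t=eyes.get_image("top"); save(t,"t8.png"); w=eyes.get_image("wrist"); save(w,"w8b.png")
for n in ["knee_pad","lid_edge"]:
  for im in (q,t,w): print(n,[(w2b(x["centre"]).round(1),round(x["confidence"],2)) for x in spotter.mark_of(n,im)[:2]])
for n in ["specimen_jar","tube_rack","bottle_amber","bottle_white","tip_box","beaker"]:
  print(n,[(np.round(x["centre"],3),round(x["confidence"],2)) for im in (q,t) for x in spotter.mark_of(n,im)[:1]])
E
```

```text
t: 25.93
tool_pos: [0.5352, -0.0002, 0.5074]
tool_rot: [-3.136, 0.15, 0.006]
contact_force: [-0.1, -0.1, -0.6]
opening: -0.0001
t 25.93 pos [ 5.352e-01 -2.000e-04  5.074e-01] F [-0.1 -0.1 -0.6] open -0.0001
[[ 0.995 -0.096 -0.004]
 [-0.096 -0.995  0.002]
 [-0.004 -0.002 -1.   ]]
knee_pad [(array([156.7,  35. ,  36.7]), 0.68)]
knee_pad [(array([154.3,  32.3,  38.1]), 0.6)]
knee_pad [(array([152.8,  36.8,  37.6]), 0.65)]
lid_edge [(array([ -0.4, -71. , 159.6]), 0.68)]
lid_edge [(array([ -2.4, -70. , 160.7]), 0.68), (array([-194.8,  317. ,    0.5]), 0.43)]
lid_edge [(array([  4.1, -66.3, 160.4]), 0.83)]
specimen_jar [(array([ 0.498, -0.153, -0.007]), 0.74), (array([ 0.496, -0.147,  0.002]), 0.63)]
tube_rack [(array([ 0.748, -0.178, -0.003]), 0.86), (array([ 0.748, -0.181, -0.002]), 0.94)]
bottle_amber [(array([ 0.639,  0.425, -0.   ]), 0.67), (array([ 0.634,  0.425, -0.   ]), 0.67)]
bottle_white [(array([ 0.719, -0.375,  0.002]), 0.94), (array([ 0.72, -0.37, -0.  ]), 0.69)]
tip_box [(array([0.383, 0.394, 0.001]), 0.95), (array([ 0.382,  0.388, -0.002]), 0.58)]
beaker [(array([ 0.785,  0.104, -0.   ]), 0.63), (array([ 0.788,  0.103, -0.   ]), 0.68)]
```

View pics/s8.png

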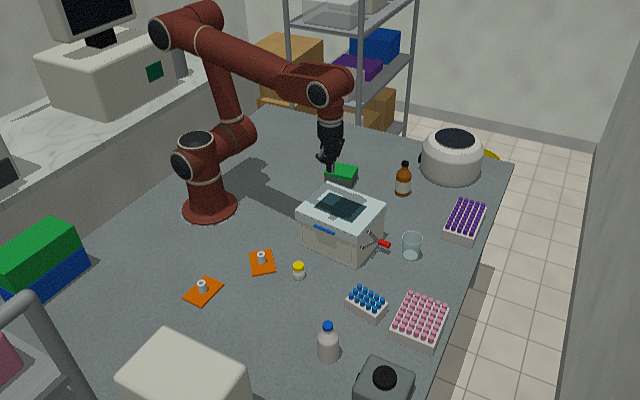

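View pics/w8b.png

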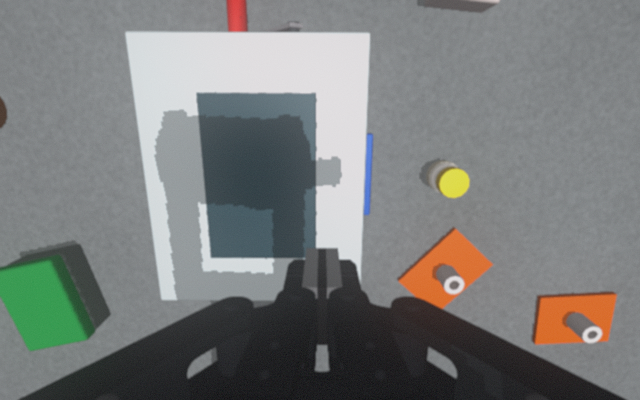

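```bash
python3 -c "
from h import *
print(ctrl.finish_job())"
```

```text
the job is handed in; nothing more can be done
None
```

The job is done and handed in at about 26 s of the 72 s allowed: the plate is on the rod, the stay is broken and the lid is shut. No verdict was reported.

- **Plate:** I took the orange plate farthest from the base, slid it over the rod and let go with it flat on the caps. It measured 0.3–0.75° off the rows of caps. I expected it to seat 30 mm lower than it does. Because of that, I kept commanding it down for about a second after it had seated. The highest force I saw was 24 N, though I only read forces at the end of each move. I backed off and re-seated it before releasing.
- **Stay and lid:** I pushed the red pad about 55 mm along its arc, well past straight. I then pushed the lid down slowly from behind until it stopped. With about 16 N on the fingertip it moved no further, and the fingertip stood at 160 mm.
- **Last checks:**
  - All three cameras put the lid edge at 160–161 mm, which is where it sits when shut, and the pad below the rim beside the wall.
  - The six bystanders were found within about 6 mm of where they started, which is about the accuracy of the measurement.
  - The gripper was lifted about 170 mm above the lid and read no contact force.
- **Disagreements:** in some pictures the networks missed a point or added a low-confidence false one. None of these bore on the results above.

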